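Gauge the clamp bars and sort out the unmilled ones

TASK

Zero the bench height gauge first: bring its foot down onto the bare plate, turn the dial's bezel until the zero mark lies under the pointer, and raise the foot again. Then check every bar in the pocket tray, in order from the pocket nearest the gauge: lay the bar flat on the plate with one end under the foot, lower the foot onto it to read its thickness, raise the foot, and return a 20 mm bar flat to its own pocket or put a 24 mm bar in the rework bin. Leave the foot raised to the top of its travel and the other things on the bench where they are.

Things in the scene. Friction and masses are not known exactly. Their poses are not given: they have to be found in the camera images.
- gauge: Bench height gauge, bolted down. Origin: on the bench directly below the foot. Grey base 100 mm wide, from 165 mm on the -y side of the origin to 145 mm on the +y side; its flat ground plate, top 30 mm above the bench, fills the -y side up to y = +17 mm. Column 36 mm in diameter at local y = +113 mm carries an arm over the foot. Bars are laid along local y, slid in low from the -y side.
- spindle (a joint): Height of the gauge's foot above the plate, in m: 0 = foot on the bare plate, 0.060 = fully raised; with the foot resting on a bar it reads the bar's thickness. The spindle is spring-balanced and stays where it is left; about 3 to 4 N moves it up or down.
- foot (a point): Centre of the underside of the foot, a steel disc 18 mm in diameter at the lower end of the vertical spindle. The arm above it is 30 mm wide, its underside 126 mm and its top 150 mm above the bench, and ends 12 mm past the spindle's axis on the gauge's -y side: keep the gripper, its wrist and camera clear of it and of the cap when laying a bar.
- cap (a point): Centre of the black lift cap on top of the spindle: upright cylinder 28 mm in diameter, 20 mm tall (10 mm above and below this point), 150 mm above the foot. Pinch it from above, fingers closing across the arm (along the gauge's x), to move the spindle. With the foot on the plate its underside is 20 mm above the arm's top.
- dial (a point): Centre of the dial, which lies face up on the arm; this point is at the top of the bezel's rim, 183 mm above the bench, 55 mm from the spindle's axis towards the column. The bezel is a knurled dark ring 64 mm in diameter, 18 mm tall, its underside 15 mm above the arm; it turns either way with 0.03 N m of friction, carries the white dial face with it and stays where it is left.
- bezel (a joint): Angle of the bezel in rad, growing anticlockwise seen from above; range -3.3 to 3.3.
- zero_mark (a point): The broad black zero bar on the dial face, 22 mm from the dial's centre; it turns with the bezel. Thin ticks follow clockwise every 30 degrees (5 mm of height each); two black tabs on the rim stand at 18 mm and 22 mm.
- pointer_tip (a point): A point on the black pointer, near its tip, 22 mm from the dial's centre. The pointer is driven by the spindle, not by the bezel: it turns clockwise (from above) as the foot rises, one full turn per 60 mm. Zeroed = with the foot on the bare plate, the zero bar lies under the pointer.
- tray: Black pocket tray 230 x 240 mm, 14 mm high, fixed; origin under its centre. Four pockets side by side, each 210 mm long (local x) and 38 mm wide, centres at local y = +90, +30, -30 and -90 mm, floor 6 mm above the bench, walls 8 mm above that floor. Within 49 mm of the middle (local x) the walls beside the bars are cut away down to the floor, for fingers.
- pocket_1 (a point): Centre of the floor of pocket 1 (nearest the gauge).
- pocket_2 (a point): Centre of the floor of pocket 2 (second from the gauge).
- pocket_3 (a point): Centre of the floor of pocket 3 (third from the gauge).
- pocket_4 (a point): Centre of the floor of pocket 4 (farthest from the gauge).
- bar_1a: Machined aluminium clamp bar 200 x 30 mm, two screw holes in its top, 0.23 to 0.45 kg; starts in pocket 1, where either bar_1a or bar_1b lies. Its thickness is 20 mm (finished) or 24 mm (last milling pass missed): the gauge shows which. Origin: centre of the underside; x along its length, z up.
- bar_1b: Machined aluminium clamp bar 200 x 30 mm, two screw holes in its top, 0.23 to 0.45 kg; starts in pocket 1, where either bar_1a or bar_1b lies. Its thickness is 20 mm (finished) or 24 mm (last milling pass missed): the gauge shows which. Origin: centre of the underside; x along its length, z up.
- bar_2: Machined aluminium clamp bar 200 x 30 mm, two screw holes in its top, 0.23 to 0.45 kg; starts in pocket 2, or is absent. Its thickness is 20 mm (finished) or 24 mm (last milling pass missed): the gauge shows which. Origin: centre of the underside; x along its length, z up.
- bar_3: Machined aluminium clamp bar 200 x 30 mm, two screw holes in its top, 0.23 to 0.45 kg; starts in pocket 3, or is absent. Its thickness is 20 mm (finished) or 24 mm (last milling pass missed): the gauge shows which. Origin: centre of the underside; x along its length, z up.
- bar_4: Machined aluminium clamp bar 200 x 30 mm, two screw holes in its top, 0.23 to 0.45 kg; starts in pocket 4, or is absent. Its thickness is 20 mm (finished) or 24 mm (last milling pass missed): the gauge shows which. Origin: centre of the underside; x along its length, z up.
- bin: Rework bin: open blue plastic box 130 x 240 mm, 45 mm high, walls and floor 4 mm, fixed; origin under its centre, long side along its y.
- tape: Bystander: roll of yellow tape, 90 mm across, 25 mm high. Leave alone.
- screwdriver: Bystander: screwdriver lying on the bench. Leave alone.
- oil: Bystander: oil bottle, 60 mm across, 160 mm tall. Leave alone.
Things that resemble listed ones, but are neither listed nor needed, are in the scene too. What is shaped like the bar_1b but black or pink is not meant.

How it is judged:
By the outcome, as a careful person would: the job done as asked, in the order asked, and still so for the second after the job is handed in, with the robot touching nothing.
Of bar_1a, bar_1b only 1 to 1 are there at a start; the rules pass over those that are not, and their reading is None.
Of bar_2, bar_3, bar_4 only 1 to 2 are there at a start; the rules pass over those that are not, and their reading is None.
At some moment in a run one of bar_1a, bar_1b, bar_2, bar_3, bar_4 may be knocked a few centimetres aside while the robot is not near it.
Once in a run the grip may slacken for a moment while it holds something.
It also fails if it takes over 210 s, if anything falls off the work surface, if the arm or the gripper's body presses on something with over 40 N, if the wrist force passes 120 N, or if a joint passes its speed limit or range.

ROBOT

A 7-joint arm with a two-finger parallel gripper is mounted at the origin on the work surface. World frame = base frame: x ahead of the robot, y to its left, z up, the work surface at z = 0. Lengths are in m, angles in rad, forces in N, time in s.
With the tool pointing down it reaches from about 0.425 to 0.925 m from the base axis. Payload 6.8 kg.
Tool frame: the origin (TCP) lies midway between the tips of the shut fingers; the grasp point (between the pads) lies 19 mm behind it (bot.hold_point_z is the distance from the TCP to the grasp point, in m); z points along the fingers, y is the line along which they close (so a half turn about z gives the same grasp; the last joint's range is limited). The gripper opens to 85 mm and grips with 20 to 120 N. Pads are 22 mm wide; open, the fingers measure 114 mm over their backs; the gripper's body (76 mm by 85 mm) begins 54 mm behind the grasp point. The pads swing forward as they close: fully open they stand 13 mm farther back than shut.
Start: joints at [-0.108, 0.477, 0.022, 1.555, -0.011, 1.109, -0.083], TCP at [0.675, 0, 0.231] pointing down, gripper open.
Joint ranges: [-2.96, 2.96], [-0.34, 2.1], [-1.41, 1.46], [0.24, 2.44], [-1.37, 4.51], [0.17, 1.92], [-2.96, 2.96]. Speed limits (rad/s): [2.39, 2.39, 3.14, 3.14, 3.14, 3.14, 3.14].

INTERFACE

Orientations are given as a unit quaternion [w, x, y, z].
In Python, from station import bot gives the robot as it stands. The module is installed in compiled form; this text tells all that it offers.
- The arm moves only by the tool step_arm, never from a script. Its argument "increments" is a list that holds one entry, the list of rows, each a list of 7 numbers: the opening, from -1 (shut) to 1 (fully open), then the shift along the tool's x, y, z in mm, then the turn, a rotation vector about the tool's x, y, z in degrees. In form: [[[grip, x, y, z, ax, ay, az], ...]]. A call has 1 to 10 rows; each row is the pose to reach, as a shift and turn from the pose commanded when the call began, along the tool's axes at that moment; what a row does not reach only later rows make up. A row lasts 1/12 s, in which the tool goes at most 41.7 mm and 7.16 degrees, less where a joint would pass 70% of its speed; a pose out of reach is approached as far as the arm can. A call with a gripper value outside its range is refused whole. The fingers move at their own pace and stop on an object; "force" is the grip in N (left out, the last holds). Time passes only in rows, so rows that repeat a pose let the fingers close. It gives the time, the measured TCP pose, the force, the opening and the grip force at its end, in the units of the state.
- bot.get_obs(): the state, without advancing time (a new reading comes with each control period).
- bot.read_camera(name): name is "scene" or "side" or "wrist"; returns a dict with "image" (480x640x3 uint8, red, green, blue), "camera_matrix" (3x3 intrinsics, pixels), "dist" ([k1, k2, p1, p2, k3] as OpenCV has them; the pictures are not rectified), "R" (3x3) and "t" (3): a world point X has camera coordinates R X + t. Camera axes: x right, y down, z forward; pixel columns grow to the right and rows downward; lengths in m; the calibration is good to about 2 mm. A picture is of the moment at which its call begins. There is no depth.
- bot.hand_in(): hands the job in; it is judged then, once.
The state is a dict: "t": time; "q": joint angles; "joint_vel": joint speeds; "joint_torque": joint torques, N m; "eef_pos": TCP position; "tool_rot": TCP orientation; "contact_force": force on the tool from outside, world axes, zero at the start; "torque": the same for the moment, N m; "gripper_width": opening from 0.0 (shut) to 1.0 (fully open); "grasp_force": force on a finger pad.
Only numpy, scipy, OpenCV 4.12 (cv2) and the standard library are available. Lean on these libraries where they do the work, as an engineer would, in place of code of your own. Each camera call takes 0.05 s, during which the arm holds its last target. There are 200 camera calls.

## Working session

There is one attempt and no reset: what is moved stays moved. The work goes in short steps, Python scripts to look and compute and a tool call to move; the robot and the scene stay as the last step left them, time stands still between calls to the robot, and variables do not carry over. Pictures are saved under pics/ and viewed, at most 14 in all, crops included, and the job is handed in when it is done.

Besides the shell and the picture viewer there is one more tool, called after ">>>" as name([rows], argument=value, ...), one row to a line, values as JSON. step_arm: Moves the arm, as the interface text tells. Its arguments: {"type":"object","properties":{"increments":{"type":"array"},"force":{"type":"number"}},"required":["increments"]}

```bash
mkdir -p pics
cat > h.py <<'E'
import numpy as np, cv2
from station import bot
from scipy.spatial.transform import Rotation as Rn
def cam(n,save=None):
    c=bot.read_camera(n)
    c={k:(np.array(v) if k!='image' else np.asarray(v)) for k,v in c.items()}
    if save: cv2.imwrite('pics/'+save,c['image'][:,:,::-1])
    return c
def ray(c,px):
    u=cv2.undistortPoints(np.array(px,float).reshape(-1,1,2),c['camera_matrix'],c['dist']).reshape(-1,2)
    d=np.c_[u,np.ones(len(u))]@c['R']
    return -c['R'].T@c['t'],d
def onz(c,px,z):
    o,d=ray(c,px); return o+d*((z-o[2])/d[:,2])[:,None]
def proj(c,X):
    p,_=cv2.projectPoints(np.array(X,float).reshape(-1,1,3),cv2.Rodrigues(c['R'])[0],c['t'],c['camera_matrix'],c['dist'])
    return p.reshape(-1,2)
def tri(c1,p1,c2,p2):
    o1,d1=ray(c1,p1);o2,d2=ray(c2,p2);out=[]
    for a,b in zip(d1,d2):
        A=np.c_[a,-b];s=np.linalg.lstsq(A,o2-o1,rcond=None)[0]
        P,Q=o1+a*s[0],o2+b*s[1];out.append(np.r_[(P+Q)/2,np.linalg.norm(P-Q)])
    return np.array(out)
def st():
    s=bot.get_obs(); q=np.array(s['tool_rot'])
    print('t',s['t'],'p',np.round(s['eef_pos'],4),'q',np.round(q,4),'F',np.round(s['contact_force'],1),'w',s['gripper_width'],'g',s['grasp_force'],'j',np.round(s['q'],2))
    return s
E
python3 - <<'E'
from h import *
np.set_printoptions(suppress=True,precision=4)
st()
for n in('scene','side','wrist'):
    c=cam(n,n+'0.png'); print(n,-c['R'].T@c['t'],c['R'][2],c['camera_matrix'][0,0],c['dist'])
E
```

```text
t 0.0 p [ 0.6744 -0.      0.2303] q [-0.0006  0.7071  0.7071 -0.0007] F [0.3 0.6 0. ] w 1.002581958372863 g 0.0 j [-0.11  0.48  0.02  1.56 -0.01  1.11 -0.08]
scene [0.9    0.456  0.8894] [-0.4061 -0.4615 -0.7888] 447.93980157253355 [-0.0381  0.      0.      0.      0.    ]
side [-0.0184  1.0439  0.871 ] [ 0.3958 -0.7466 -0.5347] 524.1738621600641 [-0.1331  0.      0.      0.      0.    ]
wrist [0.673  0.0751 0.373 ] [-0.0019 -0.2927 -0.9562] 343.89594011245134 [-0.0579  0.      0.      0.      0.    ]
```

View pics/scene0.png

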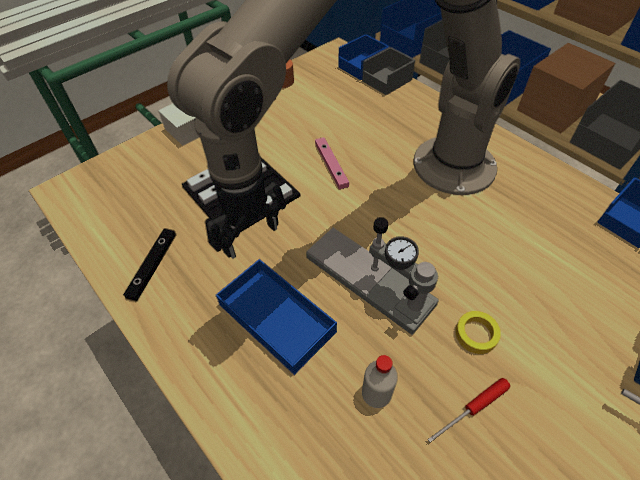

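View pics/side0.png

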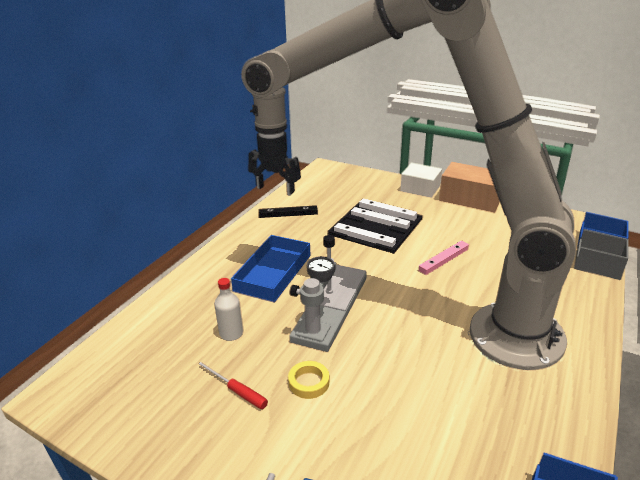

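The scene view shows the gauge with its cap at (380,225) and dial at (402,251). The blue bin is at (278,315), and the tray at (240,195) is partly hidden by the arm. The side view shows the tray at (377,223) with three bars (one near, two far), the cap at (329,241), the dial at (320,267) and the bin at (272,267). The pink bar and the black bar are decoys. The other blue and grey boxes near the robot base and at the bench edge are not the bin: the one lone 130x240 box beside the gauge fits.

```bash
cat > m1.py <<'E'
from h import *
np.set_printoptions(suppress=True,precision=4)
a=cam('scene');b=cam('side')
def blob(c,m,near):
    n,l,s,cc=cv2.connectedComponentsWithStats(m.astype(np.uint8)); 
    k=[i for i in range(1,n) if s[i,4]>60]
    return min(k,key=lambda i:np.hypot(*(cc[i]-near))),l,s,cc
print('cap,dial approx',tri(a,[[380,225],[402,251]],b,[[329,241],[320,267]]))
# bin rim
for n,c,near in(('scene',a,(278,315)),('side',b,(272,267))):
    h=cv2.cvtColor(c['image'],cv2.COLOR_RGB2HSV)
    m=(h[...,0]>100)&(h[...,0]<125)&(h[...,1]>130)&(h[...,2]>40)
    i,l,s,cc=blob(c,m,near)
    ct=cv2.findContours((l==i).astype(np.uint8),0,1)[0][0]
    hull=cv2.convexHull(ct); ap=cv2.approxPolyDP(hull,4,True).reshape(-1,2)
    print(n,'bin',[(tuple(p),np.round(q,3)) for p,q in zip(ap,onz(c,ap,.045))])
# tray dark hull in side
h=cv2.cvtColor(b['image'],cv2.COLOR_RGB2HSV)
m=(h[...,2]<60); i,l,s,cc=blob(b,m,(377,232)); print(s[i],cc[i])
w=((h[...,1]<50)&(h[...,2]>120)); w[:195]=0;w[250:]=0;w[:,:325]=0;w[:,425:]=0
n,l,s,cc=cv2.connectedComponentsWithStats(w.astype(np.uint8))
for i in range(1,n):
    if s[i,4]>60: print('bar',s[i],cc[i],onz(b,[cc[i]],.028))
big=cv2.resize(b['image'][190:260,280:440],None,fx=5,fy=5,interpolation=2)
cv2.imwrite('pics/tray_side.png',big[:,:,::-1])
E
python3 m1.py
```

```text
cap,dial approx [[0.4556 0.1149 0.211  0.0028]
 [0.4493 0.1726 0.1755 0.0007]]
scene bin [((np.int32(258), np.int32(260)), array([ 0.629, -0.085,  0.045])), ((np.int32(336), np.int32(322)), array([0.603, 0.15 , 0.045])), ((np.int32(336), np.int32(331)), array([0.617, 0.165, 0.045])), ((np.int32(294), np.int32(374)), array([0.739, 0.177, 0.045])), ((np.int32(216), np.int32(295)), array([ 0.752, -0.072,  0.045]))]
side bin [((np.int32(309), np.int32(243)), array([ 0.623, -0.086,  0.045])), ((np.int32(308), np.int32(257)), array([ 0.59 , -0.02 ,  0.045])), ((np.int32(274), np.int32(301)), array([0.572, 0.191, 0.045])), ((np.int32(233), np.int32(290)), array([0.691, 0.201, 0.045])), ((np.int32(231), np.int32(278)), array([0.727, 0.16 , 0.045])), ((np.int32(271), np.int32(235)), array([ 0.747, -0.075,  0.045]))]
[ 324  211   98   42 1315] [371.197  231.9004]
bar [ 351  198   66   31 1069] [384.3555 213.2011] [[ 0.5008 -0.3783  0.028 ]]
bar [334 223  62  24 583] [364.4717 234.3859] [[ 0.5064 -0.2274  0.028 ]]
```

View pics/tray_side.png

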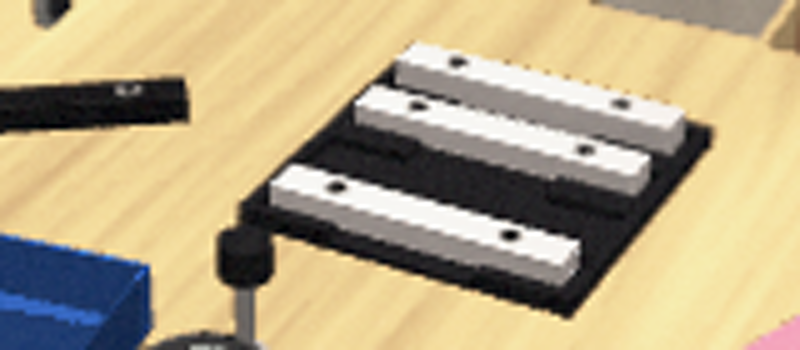

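The crop shows bars in pockets 1, 3 and 4, all light aluminium with dark holes; pocket 2 is empty. The black bar to the left lies on the bench and is not meant. Next I move over the gauge and measure from close up.

>>> step_arm([
  [[1, 80, -220, -110, 0, 0, 0], [1, 80, -220, -110, 0, 0, 0], [1, 80, -220, -110, 0, 0, 0], [1, 80, -220, -110, 0, 0, 0], [1, 80, -220, -110, 0, 0, 0], [1, 80, -220, -110, 0, 0, 0], [1, 80, -220, -110, 0, 0, 0], [1, 80, -220, -110, 0, 0, 0], [1, 80, -220, -110, 0, 0, 0], [1, 80, -220, -110, 0, 0, 0]],
])

```text
t: 1.08
eef_pos: [0.4558, 0.0792, 0.3406]
tool_rot: [-0.0, 0.708, 0.707, -0.0]
contact_force: [1.9, -0.1, -0.1]
gripper_width: 1.0
grasp_force: 0.0
```

Run:
```python
from h import *
import pickle
st(); w=cam('wrist','w1.png'); s=cam('scene'); b=cam('side')
pickle.dump((w,s,b),open('v1.pkl','wb'))
```

```text
t 1.0833 p [0.4558 0.0792 0.3406] q [-1.000e-04  7.076e-01  7.066e-01 -4.000e-04] F [ 1.9 -0.1 -0.1] w 0.9999026666725366 g 0.0 j [-0.25  0.03 -0.06  1.89  0.    1.22 -0.31]
```

View pics/w1.png

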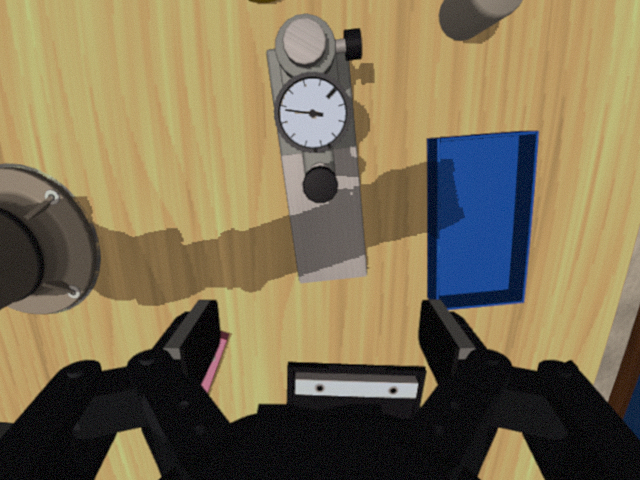

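The wrist view shows the dial at (313,113) with its pointer to the left (285,110) and the zero bar at upper right (334,93). The cap is at (320,184), the plate's front edge runs (301,282)-(366,276), the bin is at (482,220) and the tray's edge is at y≈364 with bar 1 at (357,387).

```bash
cat > m2.py <<'E'
from h import *
import pickle
np.set_printoptions(suppress=True,precision=4)
w,s,b=pickle.load(open('v1.pkl','rb'))
def white(c,x,y,r):
    h=cv2.cvtColor(c['image'],cv2.COLOR_RGB2HSV); m=((h[...,1]<45)&(h[...,2]>150)).astype(np.uint8)
    k=np.zeros_like(m);cv2.circle(k,(x,y),r,1,-1);m&=k
    ct=np.vstack([q for q in cv2.findContours(m,0,1)[0] if len(q)>8]); e=cv2.fitEllipse(cv2.convexHull(ct));return e
def black(c,x,y,r):
    m=(c['image'].max(2)<50).astype(np.uint8);k=np.zeros_like(m);cv2.circle(k,(x,y),r,1,-1);m&=k
    n,l,st_,cc=cv2.connectedComponentsWithStats(m);i=1+np.argmax(st_[1:,4]);return cc[i],st_[i]
E_=[white(w,313,113,33),white(s,402,251,18),white(b,320,267,16)]
print([(np.round(e[0],1),np.round(e[1],1)) for e in E_])
for i,c in((1,s),(2,b)): print('dial',tri(w,[E_[0][0]],c,[E_[i][0]]))
print('dial onz.178',onz(w,[E_[0][0]],.178))
C=[black(w,320,184,24),black(s,380,225,12),black(b,329,241,9)]
print(C)
for i,c in((1,s),(2,b)): print('cap',tri(w,[C[0][0]],c,[C[i][0]]))
print('plate front',onz(w,[[301,282],[366,276]],.03))
print('plate back edges',onz(w,[[282,150],[353,147]],.03))
# bin rim corners & tray corners
print('bin rim',onz(w,[[428,139],[537,131],[524,303],[427,308]],.045))
print('tray far edge',onz(w,[[288,363],[424,366]],.014), 'bar top',onz(w,[[295,376],[417,383],[357,387]],.028))
E
python3 m2.py
```

```text
[(array([312.6, 112.9]), array([64.6, 65.9])), (array([401.4, 250.2]), array([20.4, 27.3])), (array([320. , 270.5]), array([23.5, 26.4]))]
dial [[0.449  0.1716 0.1762 0.0012]]
dial [[0.4487 0.1728 0.1663 0.0007]]
dial onz.178 [[0.4486 0.172  0.178 ]]
[(array([321.2635, 184.8554]), array([303, 166,  34,  36, 816], dtype=int32)), (array([380.3608, 225.3608]), array([373, 218,  15,  18, 194], dtype=int32)), (array([329.1679, 239.8168]), array([324, 232,  13,  16, 131], dtype=int32))]
cap [[0.4556 0.116  0.2088 0.0005]]
cap [[0.4547 0.1162 0.2164 0.0023]]
plate front [[ 0.4276 -0.0483  0.03  ]
 [ 0.5205 -0.0392  0.03  ]]
plate back edges [[0.4063 0.1354 0.03  ]
 [0.4973 0.139  0.03  ]]
bin rim [[ 0.5884  0.1496  0.045 ]
 [ 0.7262  0.1614  0.045 ]
 [ 0.7502 -0.0766  0.045 ]
 [ 0.608  -0.0828  0.045 ]]
tray far edge [[ 0.403  -0.1985  0.014 ]
 [ 0.6246 -0.2058  0.014 ]] bar top [[ 0.4149 -0.2127  0.028 ]
 [ 0.6114 -0.2279  0.028 ]
 [ 0.5145 -0.2345  0.028 ]]
```

Gauge yaw is about 6.5°. The cap is at (0.455, 0.116, 0.212), so the foot stands at about 32 mm, and the dial is at (0.449, 0.172). That agrees with the stated 55 mm spacing. I'm now gripping the cap.

>>> step_arm([
  [[1, 37, -1, 60, 0, 0, -6.5], [1, 37, -1, 60, 0, 0, -6.5], [1, 37, -1, 100, 0, 0, -6.5], [1, 37, -1, 145, 0, 0, -6.5], [1, 37, -1, 145, 0, 0, -6.5], [-0.5, 37, -1, 145, 0, 0, -6.5], [-1, 37, -1, 145, 0, 0, -6.5], [-1, 37, -1, 145, 0, 0, -6.5], [-1, 37, -1, 145, 0, 0, -6.5], [-1, 37, -1, 145, 0, 0, -6.5]],
], force=40)

```text
t: 2.07
eef_pos: [0.4564, 0.1175, 0.1985]
tool_rot: [0.002, 0.666, 0.746, 0.003]
contact_force: [4.4, -1.8, 1.4]
gripper_width: 0.309
grasp_force: 40.9
```

>>> step_arm([
  [[-1, 0, 0, 0, 0, 0, 0], [-1, 0, 0, 0, 0, 0, 0], [-1, 0, 0, 10, 0, 0, 0], [-1, 0, 0, 20, 0, 0, 0], [-1, 0, 0, 26, 0, 0, 0], [-1, 0, 0, 28, 0, 0, 0]],
])

```text
t: 2.57
eef_pos: [0.4563, 0.1174, 0.1684]
tool_rot: [0.001, 0.666, 0.746, 0.002]
contact_force: [7.7, 0.2, 3.4]
gripper_width: 0.308
grasp_force: 39.9
```

Run:
```python
from h import *
st(); w=cam('wrist','w2.png')
```

```text
t 2.5667 p [0.4563 0.1174 0.1684] q [0.0012 0.666  0.746  0.002 ] F [7.7 0.2 3.4] w 0.3079446175299932 g 39.931363463401794 j [-0.3   0.22 -0.1   2.09  0.03  0.82 -0.3 ]
```

View pics/w2.png

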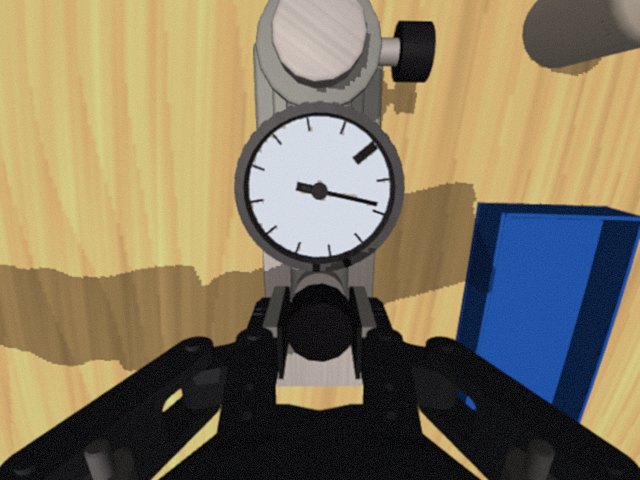

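The dial shows the pointer tip at (376,205), the zero bar at (365,152) and the dial centre at (319,190). The cap is held at (320,320). The force is friction only, so I lower further until contact.

>>> step_arm([
  [[-1, 0, 0, 2, 0, 0, 0], [-1, 0, 0, 3, 0, 0, 0], [-1, 0, 0, 3, 0, 0, 0]],
])

```text
t: 2.87
eef_pos: [0.4563, 0.1175, 0.1662]
tool_rot: [0.001, 0.666, 0.746, 0.002]
contact_force: [5.7, -0.1, 4.0]
gripper_width: 0.311
grasp_force: 40.2
```

>>> step_arm([
  [[-1, 0, 0, 1, 0, 0, 0], [-1, 0, 0, 2, 0, 0, 0], [-1, 0, 0, 2, 0, 0, 0]],
])

```text
t: 3.12
eef_pos: [0.4564, 0.1175, 0.1657]
tool_rot: [0.001, 0.666, 0.746, 0.002]
contact_force: [0.5, -2.0, 19.7]
gripper_width: 0.309
grasp_force: 41.7
```

```bash
cat > dial.py <<'E'
from h import *
import sys
# dial reading from wrist view: centre by white face, angles CCW from image right, via plane z=.178
def dial(c,guess,R0=.03,thr=90):
    zf=.178
    g=np.array(guess)
    N=720; P=np.array([[g[0]+x,g[1]+y,zf] for y in np.linspace(.036,-.036,361) for x in np.linspace(-.036,.036,361)])
    p=proj(c,P).astype(np.float32).reshape(361,361,2)
    im=cv2.remap(c['image'],p[...,0],p[...,1],1); gr=cv2.cvtColor(im,cv2.COLOR_RGB2GRAY)
    return im,gr
def read(c,guess,thr=100):
    im,gr=dial(c,guess)
    m=((gr>150)).astype(np.uint8)
    e=cv2.minEnclosingCircle(np.vstack([q for q in cv2.findContours(m,0,1)[0] if cv2.contourArea(q)>2000]))
    cx,cy=e[0]
    a=np.deg2rad(np.arange(0,360,.5))
    def prof(r): 
        x=cx+r*5e0*np.cos(a);y=cy-r*5e0*np.sin(a)
        return cv2.remap(gr,x.astype(np.float32)[None],y.astype(np.float32)[None],1)[0]
    def groups(pr,thr):
        d=pr<thr; out=[]
        i0=np.argmin(d); dd=np.roll(d,-i0); 
        ed=np.flatnonzero(np.diff(np.r_[0,dd.astype(int),0]))
        for s,e_ in zip(ed[::2],ed[1::2]): out.append((round(((s+e_-1)/2+i0)*.5%360,1),(e_-s)*.5))
        return out
    print('centre world',g2(guess,cx,cy),'r mm',e[1]/5)
    for r in(12,16,20,22,24): print(r,[g for g in groups(prof(r),130) if g[1]>=1.5])
    return im
def g2(g,cx,cy): return np.round([g[0]+(cx-180)*.0002,g[1]-(cy-180)*.0002],4)
if __name__=='__main__':
    st(); c=cam('wrist'); im=read(c,(.4487,.172))
    cv2.imwrite('pics/'+sys.argv[1],im[:,:,::-1])
E
python3 dial.py d1.png
```

```text
t 3.1167 p [0.4564 0.1175 0.1657] q [0.0014 0.6661 0.7459 0.0021] F [ 0.5 -2.  19.7] w 0.3089318513109034 g 41.67316138744354 j [-0.3   0.23 -0.1   2.09  0.03  0.82 -0.3 ]
centre world [0.4487 0.172 ] r mm 50.91170959472656
12 [(np.float64(5.8), np.float64(8.0))]
16 [(np.float64(7.0), np.float64(6.5))]
20 [(np.float64(7.2), np.float64(5.0)), (np.float64(45.8), np.float64(10.0))]
22 [(np.float64(7.5), np.float64(4.5)), (np.float64(45.8), np.float64(9.0))]
24 [(np.float64(15.2), np.float64(2.0)), (np.float64(45.5), np.float64(8.5)), (np.float64(76.2), np.float64(2.0)), (np.float64(107.0), np.float64(1.5)), (np.float64(137.2), np.float64(2.0)), (np.float64(167.2), np.float64(2.0)), (np.float64(196.8), np.float64(2.0)), (np.float64(226.2), np.float64(2.0)), (np.float64(255.2), np.float64(2.0)), (np.float64(284.8), np.float64(2.0)), (np.float64(314.2), np.float64(2.0)), (np.float64(344.5), np.float64(2.5))]
```

The foot is on the plate at 20 N. The pointer is at 7.5° and the zero bar at 45.7°, so the bezel must turn about 38° clockwise. I release the cap and take the bezel.

>>> step_arm([
  [[1, 0, 0, 0, 0, 0, 0], [1, 0, 0, 0, 0, 0, 0], [1, 0, 0, 0, 0, 0, 0], [1, 0, 0, -40, 0, 0, 0], [1, 0, 0, -65, 0, 0, 0], [1, 55, -1.5, -65, 0, 0, -19], [1, 55, -1.5, -65, 0, 0, -19], [1, 55, -1.5, -65, 0, 0, -19], [1, 55, -1.5, -65, 0, 0, -19], [1, 55, -1.5, -65, 0, 0, -19]],
])

```text
t: 4.0
eef_pos: [0.4456, 0.1709, 0.2275]
tool_rot: [-0.0, 0.535, 0.845, -0.001]
contact_force: [0.4, 0.0, -1.2]
gripper_width: 1.0
grasp_force: 0.0
```

Run:
```python
from h import *
s=st()
p=np.array(s['eef_pos']); R=Rn.from_quat(np.roll(s['tool_rot'],-1)).as_matrix()
print('to dial in tool mm',1000*R.T@(np.array([.4487,.172,.150])-p), 'yaw',np.degrees(np.arctan2(-R[0,0],R[1,0])), R[:,2])
```

```text
t 4.0 p [0.4456 0.1709 0.2275] q [-5.000e-04  5.348e-01  8.450e-01 -9.000e-04] F [ 0.4  0.  -1.2] w 0.9995868911584024 g 0.0 j [-0.34  0.17 -0.17  2.01  0.03  0.97 -0.09]
to dial in tool mm [-0.33767289  3.40116428 77.51605592] yaw 25.34518995868422 [-1.79676328e-03 -9.80546999e-04 -9.99997905e-01]
```

>>> step_arm([
  [[1, 0, 3, 35, 0, 0, 0], [1, 0, 3, 60, 0, 0, 0], [1, 0, 3, 76, 0, 0, 0], [1, 0, 3, 76, 0, 0, 0], [-1, 0, 3, 76, 0, 0, 0], [-1, 0, 3, 76, 0, 0, 0], [-1, 0, 3, 76, 0, 0, 0], [-1, 0, 3, 76, 0, 0, 0]],
], force=40)

```text
t: 4.67
eef_pos: [0.4496, 0.1726, 0.1535]
tool_rot: [0.001, 0.534, 0.845, 0.001]
contact_force: [-0.9, -2.0, 3.2]
gripper_width: 0.734
grasp_force: 44.5
```

>>> step_arm([
  [[-1, 0, 0, 0, 0, 0, 5], [-1, 0, 0, 0, 0, 0, 10], [-1, 0, 0, 0, 0, 0, 16], [-1, 0, 0, 0, 0, 0, 22], [-1, 0, 0, 0, 0, 0, 28], [-1, 0, 0, 0, 0, 0, 34], [-1, 0, 0, 0, 0, 0, 38], [-1, 0, 0, 0, 0, 0, 38], [-1, 0, 0, 0, 0, 0, 38]],
])

```text
t: 5.42
eef_pos: [0.4505, 0.1728, 0.1535]
tool_rot: [0.001, 0.779, 0.626, 0.001]
contact_force: [2.3, -3.7, 5.0]
gripper_width: 0.734
grasp_force: 44.7
```

Run:
```python
from h import *
s=st(); print(s['torque'])
cam('wrist','w3.png')
```

```text
t 5.4167 p [0.4505 0.1728 0.1535] q [7.000e-04 7.794e-01 6.265e-01 1.500e-03] F [ 2.3 -3.7  5. ] w 0.7336518687110873 g 44.6983927488327 j [-0.45  0.26 -0.05  2.08  0.02  0.8  -0.73]
[-0.5176894  -0.45116346 -0.02437352]
```

View pics/w3.png

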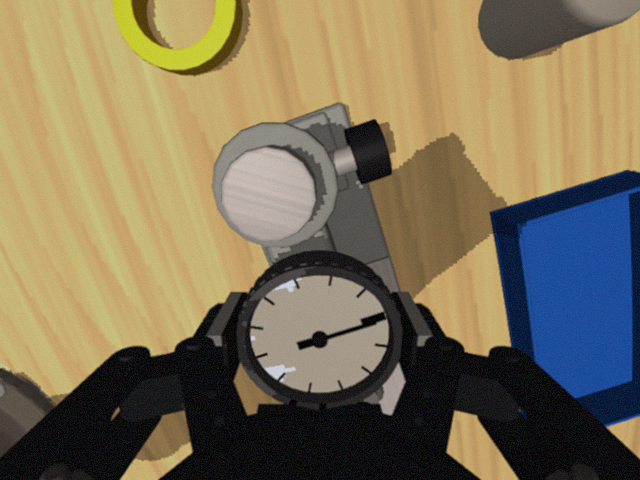

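The zero bar now lies under the pointer at about (370,321). I release, go back over the cap and read precisely.

>>> step_arm([
  [[1, 0, 0, 0, 0, 0, 0], [1, 0, 0, 0, 0, 0, 0], [1, 0, 0, -10, 0, 0, 0], [1, 0, 0, -45, 0, 0, 0], [1, 0, 0, -70, 0, 0, 0], [1, -55, 6, -70, 0, 0, -19], [1, -55, 6, -70, 0, 0, -19], [1, -55, 6, -70, 0, 0, -19], [1, -55, 6, -70, 0, 0, -19], [1, -55, 6, -70, 0, 0, -19]],
])

```text
t: 6.3
eef_pos: [0.4428, 0.1182, 0.2227]
tool_rot: [-0.0, 0.667, 0.745, 0.0]
contact_force: [0.1, 0.2, -0.3]
gripper_width: 0.999
grasp_force: 0.0
```

>>> step_arm([
  [[1, 0, 0, 35, 0, 0, 0], [1, 0, 0, 61, 0, 0, 0], [1, 0, 0, 61, 0, 0, 0]],
])

```text
t: 6.55
eef_pos: [0.4398, 0.1177, 0.1575]
tool_rot: [-0.002, 0.666, 0.746, -0.003]
contact_force: [-0.7, -0.3, -0.9]
gripper_width: 1.004
grasp_force: 0.0
```

```bash
python3 dial.py d2.png
```

```text
t 6.55 p [0.4398 0.1177 0.1575] q [-0.002   0.6661  0.7458 -0.0034] F [-0.7 -0.3 -0.9] w 1.0044856171499978 g 0.0 j [-0.35  0.22 -0.05  2.13  0.02  0.8  -0.3 ]
centre world [0.4487 0.174 ] r mm 49.517694091796876
12 [(np.float64(353.2), np.float64(9.0))]
16 [(np.float64(356.5), np.float64(7.5))]
20 [(np.float64(1.2), np.float64(11.0))]
22 [(np.float64(33.5), np.float64(2.5)), (np.float64(66.5), np.float64(2.5)), (np.float64(100.2), np.float64(2.0)), (np.float64(133.0), np.float64(2.5)), (np.float64(1.8), np.float64(10.0))]
24 [(np.float64(34.0), np.float64(2.5)), (np.float64(66.5), np.float64(2.5)), (np.float64(99.8), np.float64(2.0)), (np.float64(132.5), np.float64(2.5)), (np.float64(163.8), np.float64(2.0)), (np.float64(194.0), np.float64(2.5)), (np.float64(332.2), np.float64(2.0)), (np.float64(2.2), np.float64(9.0))]
```

View pics/d2.png

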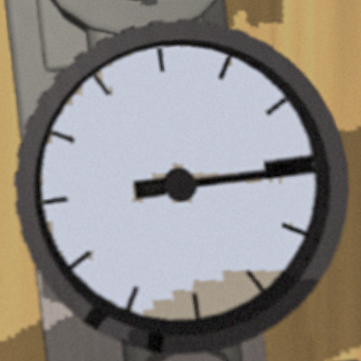

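The zero bar is within about 2° of the pointer. My x was 16 mm off because of a sign slip, though nothing was touched. I centre the tool and re-read with a better fit.

>>> step_arm([
  [[1, -2, 16, -15, 0, 0, 0], [1, -2, 16, -15, 0, 0, 0], [1, -2, 16, -15, 0, 0, 0]],
])

```text
t: 6.85
eef_pos: [0.4607, 0.1186, 0.1781]
tool_rot: [0.001, 0.666, 0.746, 0.002]
contact_force: [0.3, -0.7, -0.1]
gripper_width: 0.997
grasp_force: 0.0
```

```bash
cat > dial2.py <<'E'
from dial import *
from scipy.optimize import least_squares
def accurate(c,guess=(.4487,.172),out=None):
    im,gr=dial(c,guess)
    m=(gr>112).astype(np.uint8)
    k=np.zeros_like(m);cv2.circle(k,(180,180),150,1,-1);m&=k
    ct=max(cv2.findContours(m,0,1)[0],key=cv2.contourArea)
    (cx,cy),ax,_=cv2.fitEllipse(cv2.convexHull(ct))
    loc=cv2.GaussianBlur(gr,(0,0),25).astype(float)
    yy,xx=np.mgrid[:361,:361]; r=np.hypot(xx-cx,yy-cy)/5; an=np.arctan2(cy-yy,xx-cx)
    d=(gr<80)
    def ang(lo,hi,near=None,tol=12):
        s=d&(r>lo)&(r<hi)
        if near is not None: s&=np.abs(np.degrees(np.angle(np.exp(1j*(an-np.radians(near))))))<tol
        return np.degrees(np.angle(np.exp(1j*an[s]).sum()))if s.any() else None, int(s.sum())
    print('centre',np.round((cx,cy),1),np.round(ax,1),'world',g2(guess,cx,cy))
    for lo in range(6,27,2): print(lo,ang(lo,lo+2),end=' ')
    print()
    if out: cv2.imwrite('pics/'+out,im[:,:,::-1])
    return im
if __name__=='__main__':
    st(); accurate(cam('wrist'),out=sys.argv[1])
E
python3 dial2.py d3.png
```

```text
t 6.85 p [0.4607 0.1186 0.1781] q [0.0008 0.6662 0.7458 0.0018] F [ 0.3 -0.7 -0.1] w 0.9969588859426467 g 0.0 j [-0.34  0.22 -0.05  2.07  0.01  0.85 -0.28]
centre [178.2 182.1] [274.7 274.8] world [0.4483 0.1716]
6 (np.float64(-166.1242321069831), 211) 8 (np.float64(-132.9256176755731), 133) 10 (np.float64(5.164661598089743), 60) 12 (np.float64(5.244453230761678), 63) 14 (np.float64(5.666446863138462), 67) 16 (np.float64(6.330393871373652), 77) 18 (np.float64(7.941806305729007), 160) 20 (np.float64(7.944308407551941), 154) 22 (np.float64(6.494434060424163), 209) 24 (np.float64(7.6008009673615184), 244) 26 (np.float64(4.809434029535638), 1799)
```

View pics/d3.png

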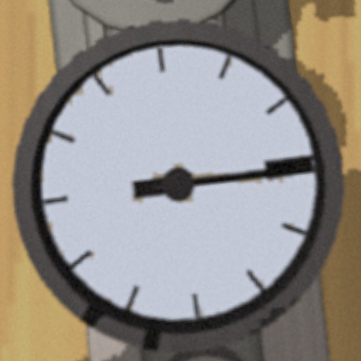

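The bar is at 7.9° and the pointer line, corrected for parallax, at about 7.5–8.4°. The gauge is zeroed to within 1°, so I raise the foot.

>>> step_arm([
  [[1, 0, -4, 16, 0, 0, 0], [1, 0, -4, 16, 0, 0, 0], [-1, 0, -4, 16, 0, 0, 0], [-1, 0, -4, 16, 0, 0, 0], [-1, 0, -4, 16, 0, 0, 0], [-1, 0, -4, 16, 0, 0, 0], [-1, 0, -4, 16, 0, 0, 0]],
], force=40)

```text
t: 7.48
eef_pos: [0.4565, 0.1175, 0.1611]
tool_rot: [0.001, 0.666, 0.746, 0.001]
contact_force: [1.9, -1.7, 1.1]
gripper_width: 0.312
grasp_force: 39.3
```

>>> step_arm([
  [[-1, 0, 0, -15, 0, 0, 0], [-1, 0, 0, -35, 0, 0, 0], [-1, 0, 0, -50, 0, 0, 0], [-1, 0, 0, -57, 0, 0, 0], [-1, 0, 0, -60, 0, 0, 0], [-1, 0, 0, -61, 0, 0, 0], [-1, 0, 0, -61, 0, 0, 0]],
])

```text
t: 8.07
eef_pos: [0.4563, 0.1174, 0.2212]
tool_rot: [0.001, 0.666, 0.746, 0.001]
contact_force: [5.6, 0.9, -1.9]
gripper_width: 0.314
grasp_force: 30.7
```

>>> step_arm([
  [[-1, 0, 0, -1, 0, 0, 0], [-1, 0, 0, -2, 0, 0, 0], [-1, 0, 0, -2, 0, 0, 0]],
])

```text
t: 8.32
eef_pos: [0.4562, 0.1174, 0.2216]
tool_rot: [0.001, 0.666, 0.746, 0.001]
contact_force: [11.1, 2.7, -15.0]
gripper_width: 0.317
grasp_force: 41.1
```

```bash
python3 dial2.py d4.png
```

```text
t 8.3167 p [0.4562 0.1174 0.2216] q [6.000e-04 6.659e-01 7.461e-01 8.000e-04] F [ 11.1   2.7 -15. ] w 0.3173158055945032 g 41.12010598182678 j [-0.34  0.15 -0.05  2.04  0.01  0.95 -0.28]
centre [178.1 181.9] [275.8 276.4] world [0.4483 0.1716]
6 (np.float64(-172.6699566883886), 181) 8 (np.float64(-7.306627707142705), 92) 10 (np.float64(3.2350276627043977), 53) 12 (np.float64(3.401684920162581), 50) 14 (np.float64(3.629109447064956), 46) 16 (np.float64(4.3408949830356125), 54) 18 (np.float64(7.151090314153157), 168) 20 (np.float64(6.998043864884364), 172) 22 (np.float64(7.462644113077569), 159) 24 (np.float64(8.024022759630178), 136) 26 (np.float64(15.581453039790723), 1018)
```

The foot is at the top stop. I release and go over the tray with the tool turned about -93°.

>>> step_arm([
  [[-1, 0, 0, 1, 0, 0, 0], [1, 0, 0, 1, 0, 0, 0], [1, 0, 0, 1, 0, 0, 0], [1, 0, 0, 1, 0, 0, 0], [1, 0, 0, -35, 0, 0, 0], [1, 0, 0, -70, 0, 0, 0], [1, -35, -4, -80, 0, 0, 7], [1, -70, -8, -80, 0, 0, 14], [1, -105, -12, -80, 0, 0, 21], [1, -140, -16, -80, 0, 0, 28]],
])

```text
t: 9.2
eef_pos: [0.4545, -0.0251, 0.3037]
tool_rot: [0.0, 0.828, 0.561, 0.0]
contact_force: [1.1, -1.7, 0.2]
gripper_width: 1.0
grasp_force: 0.0
```

```bash
cat > go.py <<'E'
from h import *
import sys
def inc(p,yaw,pr=True):
    s=st(); P=np.array(s['eef_pos']); R=Rn.from_quat(np.roll(s['tool_rot'],-1)).as_matrix()
    y=np.radians(yaw); x=np.array([-np.sin(y),np.cos(y),0]); z=np.array([0,0,-1.]); T=np.c_[x,np.cross(z,x),z]
    print('INC mm',np.round(1000*R.T@(np.array(p)-P),1),'deg',np.round(np.degrees(Rn.from_matrix(R.T@T).as_rotvec()),1),'yaw now',round(float(np.degrees(np.arctan2(-R[0,0],R[1,0]))),1))
if __name__=='__main__':
    a=list(map(float,sys.argv[1:])); inc(a[:3],a[3])
E
python3 go.py .46 -.32 .30 -93
```

```text
t 9.2 p [ 0.4545 -0.0251  0.3037] q [1.000e-04 8.281e-01 5.606e-01 3.000e-04] F [ 1.1 -1.7  0.2] w 0.9995758821611799 g 0.0 j [-0.19  0.03  0.11  1.97 -0.    1.14 -0.46]
INC mm [-271.7  114.6    3.7] deg [ 0.  -0.  71.2] yaw now -21.8
```

>>> step_arm([
  [[1, -27, 11, 0, 0, 0, 7], [1, -54, 23, 0, 0, 0, 14], [1, -81, 34, 0, 0, 0, 21], [1, -108, 46, 0, 0, 0, 28], [1, -136, 57, 0, 0, 0, 35], [1, -163, 69, 1, 0, 0, 42], [1, -190, 80, 2, 0, 0, 49], [1, -217, 92, 3, 0, 0, 56], [1, -245, 103, 4, 0, 0, 63], [1, -272, 115, 4, 0, 0, 70]],
])

```text
t: 10.03
eef_pos: [0.4617, -0.3201, 0.2991]
tool_rot: [-0.0, 1.0, -0.016, -0.0]
contact_force: [0.6, -0.0, 0.1]
gripper_width: 1.004
grasp_force: 0.0
```

Run:
```python
from h import *
import pickle
st(); w=cam('wrist','w5.png'); s=cam('scene'); b=cam('side')
pickle.dump((w,s,b),open('v5.pkl','wb'))
```

```text
t 10.0333 p [ 0.4617 -0.3201  0.2991] q [-3.000e-04  9.999e-01 -1.610e-02 -3.000e-04] F [ 0.6 -0.   0.1] w 1.003937081659254 g 0.0 j [ 0.12  0.24  0.46  1.77 -0.11  1.16 -0.99]
```

View pics/w5.png

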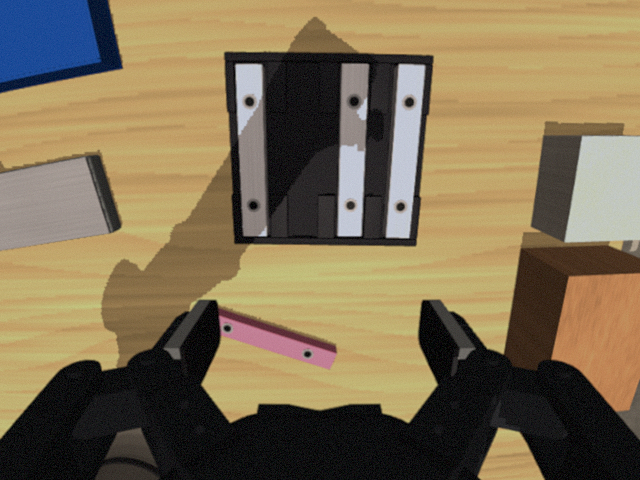

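The wrist view shows the tray with corners near (225,53), (433,57), (415,245) and (236,243). The bars are in pockets 1, 3 and 4, with holes at (249,101)/(253,205), (354,101)/(350,206) and (409,102)/(401,207). The pink decoy lies outside the tray at (280,338).

```bash
cat > bars.py <<'E'
from h import *
import pickle
np.set_printoptions(suppress=True,precision=4)
def holes(c,guess,r=7):
    g=cv2.cvtColor(c['image'],cv2.COLOR_RGB2GRAY).astype(float);out=[]
    for x,y in guess:
        yy,xx=np.mgrid[:480,:640];k=(np.hypot(xx-x,yy-y)<r)
        wt=np.clip(90-g,0,None)*k; out.append([(wt*xx).sum()/wt.sum(),(wt*yy).sum()/wt.sum()])
    return np.array(out)
if __name__=='__main__':
    w,s,b=pickle.load(open('v5.pkl','rb'))
    G=[[249,101],[253,205],[354,101],[350,206],[409,102],[401,207]]
    H=holes(w,G)
    for z in(.026,.030):
        P=onz(w,H,z)
        for i,n in enumerate((1,3,4)):
            d=P[2*i]-P[2*i+1]; print(n,z,'mid',(P[2*i]+P[2*i+1])/2,'yaw',np.degrees(np.arctan2(d[1],d[0])),'sep',np.linalg.norm(d))
    C=onz(w,[[225,53],[433,57],[415,245],[236,243]],.014); print('tray',C,'c',C.mean(0)); 
    for i in range(4): print(np.linalg.norm(C[i]-C[(i+1)%4]),np.degrees(np.arctan2(*(C[i]-C[(i+1)%4])[[1,0]])))
    # expected holes in side & scene -> refine for height
    for nm,c in(('side',b),('scene',s)):
        p=proj(c,onz(w,H,.028)); q=holes(c,p,4); print(nm,np.round(p,1).tolist(),'\n',np.round(q,1).tolist()); print(tri(w,H,c,q))
E
python3 bars.py
```

```text
1 0.026 mid [ 0.5137 -0.2405  0.026 ] yaw -2.7424078169857595 sep 0.12033383043816165
3 0.026 mid [ 0.5099 -0.3597  0.026 ] yaw -2.4341656578599045 sep 0.12024272026110151
4 0.026 mid [ 0.5068 -0.4221  0.026 ] yaw -3.0012246333087846 sep 0.12136649774065743
1 0.03 mid [ 0.5139 -0.2413  0.03  ] yaw -2.7424078169857635 sep 0.11917574689360909
3 0.03 mid [ 0.5101 -0.3593  0.03  ] yaw -2.434165657859912 sep 0.1190855135538972
4 0.03 mid [ 0.5071 -0.4212  0.03  ] yaw -3.001224633308785 sep 0.12019847588527673
tray [[ 0.6282 -0.2177  0.014 ]
 [ 0.6166 -0.4544  0.014 ]
 [ 0.3914 -0.4431  0.014 ]
 [ 0.4017 -0.2084  0.014 ]] c [ 0.5095 -0.3309  0.014 ]
0.2369748848229641 87.18893930332148
0.22549623310335648 -2.880680478740695
0.23486991019906642 -92.49903248383399
0.22678256262369687 177.65241350827722
side [[346.9, 227.0], [381.6, 236.7], [363.1, 210.9], [396.5, 219.5], [371.2, 203.0], [404.1, 211.4]] 
 [[347.7, 225.2], [382.2, 235.0], [363.3, 209.6], [396.8, 218.9], [371.2, 202.0], [403.7, 210.0]]
[[ 0.5724 -0.2452  0.0344  0.0014]
 [ 0.4541 -0.2394  0.0331  0.002 ]
 [ 0.5692 -0.3616  0.0332  0.0003]
 [ 0.4501 -0.3571  0.0301  0.0012]
 [ 0.567  -0.4237  0.0324  0.0001]
 [ 0.4478 -0.4172  0.0337  0.0001]]
scene [[238.6, 213.5], [277.0, 191.4], [214.1, 188.0], [251.4, 167.6], [202.2, 175.3], [239.5, 156.0]] 
 [[237.9, 214.4], [276.2, 191.9], [213.3, 188.8], [250.6, 167.6], [201.4, 175.5], [238.7, 156.3]]
[[ 0.5748 -0.2438  0.0258  0.0022]
 [ 0.4551 -0.2383  0.0273  0.0026]
 [ 0.5709 -0.3628  0.0252  0.0021]
 [ 0.4513 -0.3572  0.0292  0.0018]
 [ 0.5682 -0.4255  0.0273  0.0021]
 [ 0.4478 -0.419   0.0277  0.0025]]
```

Tray yaw is -2.7°, centre (0.510,-0.331), and each bar sits in its pocket with its top at about 28 mm. All these check against the given sizes. For bar 1 I grip 32 mm towards the robot from its middle.

```bash
python3 go.py .482 -.2394 .06 -92.7
```

```text
t 10.1833 p [ 0.4613 -0.321   0.299 ] q [ 3.000e-04  9.999e-01 -1.510e-02 -6.000e-04] F [-0.3  0.1  0.7] w 0.9992444942674271 g 0.0 j [ 0.12  0.24  0.46  1.77 -0.11  1.16 -0.99]
INC mm [ 18.5 -82.3 238.9] deg [0.  0.1 1. ] yaw now -91.7
```

>>> step_arm([
  [[0.1, 18.5, -82, 60, 0, 0, 1], [0.1, 18.5, -82, 60, 0, 0, 1], [0.1, 18.5, -82, 60, 0, 0, 1], [0.1, 18.5, -82, 100, 0, 0, 1], [0.1, 18.5, -82, 140, 0, 0, 1], [0.1, 18.5, -82, 180, 0, 0, 1], [0.1, 18.5, -82, 215, 0, 0, 1], [0.1, 18.5, -82, 239, 0, 0, 1], [0.1, 18.5, -82, 239, 0, 0, 1], [0.1, 18.5, -82, 239, 0, 0, 1]],
])

```text
t: 11.02
eef_pos: [0.4823, -0.236, 0.0598]
tool_rot: [-0.001, 1.0, -0.021, -0.001]
contact_force: [0.6, 0.0, 1.3]
gripper_width: 0.547
grasp_force: 0.0
```

```bash
python3 go.py .482 -.2394 .008 -92.7
python3 - <<'E'
from h import *
c=cam('wrist','w6.png')
E
```

```text
t 11.0167 p [ 0.4823 -0.236   0.0598] q [-8.000e-04  9.998e-01 -2.080e-02 -1.300e-03] F [0.6 0.  1.3] w 0.5469777898609791 g 0.0 j [ 0.09  0.5   0.32  2.03 -0.26  0.64 -1.04]
INC mm [-0.1  3.4 51.8] deg [-0.1  0.2  0.3] yaw now -92.4
```

View pics/w6.png

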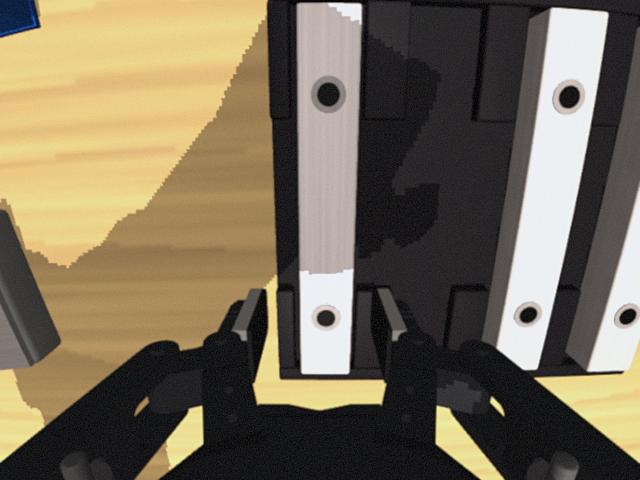

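The fingers straddle bar 1, with its holes at (328,94) and (326,317) and the wall cut-outs from rows 120 to 290. I check the target point against these.

Run:
```python
from h import *
from bars import holes
np.set_printoptions(suppress=True,precision=4)
c=cam('wrist'); H=holes(c,[[328,94],[326,317]],12); P=onz(c,H,.028); print(P,P.mean(0),'sep',np.linalg.norm(P[0]-P[1]),np.degrees(np.arctan2(*(P[0]-P[1])[[1,0]])))
print(proj(c,[[.482,-.2394,.012],[.471,-.2394,.012],[.493,-.2394,.012]]))
print('cut ends',onz(c,[[300,120],[290,290],[372,290]],.014))
```

```text
[[ 0.5743 -0.2442  0.028 ]
 [ 0.4547 -0.2383  0.028 ]] [ 0.5145 -0.2412  0.028 ] sep 0.11972633101895312 -2.807671065754125
[[323.8325 264.5314]
 [324.5256 281.4352]
 [323.1152 247.0652]]
cut ends [[ 0.5644 -0.23    0.014 ]
 [ 0.4671 -0.2183  0.014 ]
 [ 0.465  -0.268   0.014 ]]
```

>>> step_arm([
  [[0.1, 0, 3.5, 10, 0, 0, 0.3], [0.1, 0, 3.5, 30, 0, 0, 0.3], [0.1, 0, 3.5, 45, 0, 0, 0.3], [0.1, 0, 3.5, 51, 0, 0, 0.3], [0.1, 0, 3.5, 51, 0, 0, 0.3], [-1, 0, 3.5, 51, 0, 0, 0.3], [-1, 0, 3.5, 51, 0, 0, 0.3], [-1, 0, 3.5, 51, 0, 0, 0.3], [-1, 0, 3.5, 51, 0, 0, 0.3]],
], force=90)

```text
t: 11.87
eef_pos: [0.4835, -0.2413, 0.0107]
tool_rot: [0.0, 1.0, -0.024, 0.001]
contact_force: [-1.2, 0.1, 6.4]
gripper_width: 0.324
grasp_force: 89.9
```

>>> step_arm([
  [[-1, 0, 0, -5, 0, 0, 0], [-1, 0, 0, -20, 0, 0, 0], [-1, 0, 0, -40, 0, 0, 0], [-1, 0, 0, -55, 0, 0, 0], [-1, 0, 0, -55, 0, 0, 0]],
])

```text
t: 12.28
eef_pos: [0.4846, -0.2419, 0.0673]
tool_rot: [0.001, 1.0, -0.025, 0.002]
contact_force: [0.5, -0.3, -2.9]
gripper_width: 0.325
grasp_force: 89.3
```

```bash
python3 go.py .477 -.073 .063 6.5
python3 - <<'E'
from h import *
c=cam('wrist','w7.png')
E
```

```text
t 12.2833 p [ 0.4846 -0.2419  0.0673] q [ 8.000e-04  9.997e-01 -2.460e-02  2.500e-03] F [ 0.5 -0.3 -2.9] w 0.32458824571876016 g 89.2629861831665 j [ 0.09  0.5   0.33  2.03 -0.25  0.65 -1.04]
INC mm [ -16.  -168.3    3.9] deg [  0.3  -0.1 -99.3] yaw now -92.8
```

>>> step_arm([
  [[-1, -1, -12, 0, 0, 0, -6.5], [-1, -2, -24, 0, 0, 0, -13], [-1, -3, -36, 0, 0, 0, -20], [-1, -4, -48, 0, 0, 0, -27], [-1, -6, -60, 0, 0, 0, -34], [-1, -8, -72, 0, 0, 0, -41], [-1, -9, -84, 0, 0, 0, -48], [-1, -10, -96, 0, 0, 0, -55], [-1, -11, -108, 0, 0, 0, -62], [-1, -12, -120, 0, 0, 0, -68]],
])

```text
t: 13.17
eef_pos: [0.4759, -0.1198, 0.0633]
tool_rot: [-0.001, 0.841, 0.541, -0.0]
contact_force: [-0.0, 0.9, -2.6]
gripper_width: 0.321
grasp_force: 89.2
```

```bash
python3 go.py .477 -.073 .063 6.5
```

```text
t 13.1667 p [ 0.4759 -0.1198  0.0633] q [-6.000e-04  8.408e-01  5.413e-01 -5.000e-04] F [-0.   0.9 -2.6] w 0.3208883216006183 g 89.16914105415344 j [ 0.11  0.42  0.01  2.12 -0.    0.6  -0.3 ]
INC mm [ 43.  -18.3   0.3] deg [ -0.1  -0.  -30.9] yaw now -24.4
```

>>> step_arm([
  [[-1, 8, -4, 0, 0, 0, -6.5], [-1, 17, -7, 0, 0, 0, -13], [-1, 26, -11, 0, 0, 0, -20], [-1, 34, -15, 0, 0, 0, -26], [-1, 43, -18, 0, 0, 0, -31], [-1, 43, -18, 0, 0, 0, -31], [-1, 43, -18, 0, 0, 0, -31]],
])

```text
t: 13.75
eef_pos: [0.4779, -0.0737, 0.0636]
tool_rot: [-0.001, 0.668, 0.744, -0.0]
contact_force: [0.2, 0.1, -2.6]
gripper_width: 0.319
grasp_force: 89.2
```

```bash
cat > bargauge.py <<'E'
from h import *
np.set_printoptions(suppress=True,precision=4)
# seen bar: white top in front of the gripper; find its far end in wrist view, on plane ztop
import sys
dz=float(sys.argv[1]) if len(sys.argv)>1 else .0047
s=st(); c=cam('wrist',sys.argv[2] if len(sys.argv)>2 else None)
zt=s['eef_pos'][2]-dz+.022
print('zt',zt)
R=Rn.from_quat(np.roll(s['tool_rot'],-1)).as_matrix(); p=np.array(s['eef_pos'])
# expected holes & end in tool x: hole +92, end +132
for d in (28,92,132): print(d,proj(c,[[*(p+R[:,0]*d/1000)[:2],zt]]))
E
python3 bargauge.py .0047 w8.png; python3 go.py .4691 -.0032 .043 6.5
```

```text
t 13.75 p [ 0.4779 -0.0737  0.0636] q [-0.0006  0.6685  0.7437 -0.0002] F [ 0.2  0.1 -2.6] w 0.3190109792409648 g 89.22759532928467 j [ 0.14  0.42 -0.14  2.13  0.1   0.6   0.04]
zt 0.08088352262649769
28 [[323.4186 261.2672]]
92 [[323.9962  83.6852]]
132 [[324.3238 -49.7875]]
t 13.8 p [ 0.478  -0.0744  0.0637] q [-4.000e-04  6.689e-01  7.433e-01 -3.000e-04] F [ 0.3 -0.4 -4. ] w 0.32337262063345457 g 89.22943711280823 j [ 0.14  0.42 -0.14  2.13  0.1   0.6   0.04]
INC mm [71.7 -1.3 20.7] deg [-0.1 -0.  -0.5] yaw now 6.0
```

View pics/w8.png

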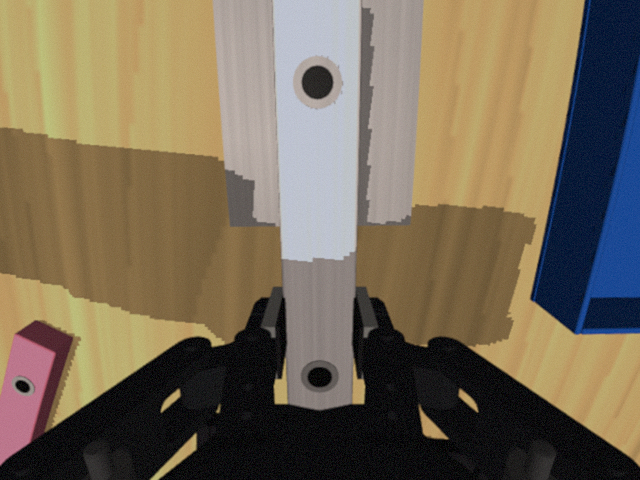

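The bar is centred over the plate (bar axis x≈319, plate edges 230–412), and the front hole at (318,82) is where expected. I slide in, lay it down and release.

>>> step_arm([
  [[-1, 10, -1, 13, 0, 0, -0.5], [-1, 30, -1, 13, 0, 0, -0.5], [-1, 50, -1, 13, 0, 0, -0.5], [-1, 65, -1, 15, 0, 0, -0.5], [-1, 72, -1, 22, 0, 0, -0.5], [-1, 72, -1, 26, 0, 0, -0.5], [-1, 72, -1, 28, 0, 0, -0.5], [-1, 72, -1, 28, 0, 0, -0.5]],
])

```text
t: 14.47
eef_pos: [0.4692, -0.004, 0.0355]
tool_rot: [-0.0, 0.665, 0.746, -0.001]
contact_force: [-0.9, 0.4, -3.2]
gripper_width: 0.327
grasp_force: 89.3
```

Run:
```python
from h import *
import pickle
s=st(); c=cam('wrist','w9.png'); b=cam('scene')
pickle.dump((c,b),open('v9.pkl','wb'))
```

```text
t 14.4667 p [ 0.4692 -0.004   0.0355] q [-3.000e-04  6.654e-01  7.465e-01 -8.000e-04] F [-0.9  0.4 -3.2] w 0.32697697409345133 g 89.32326078414917 j [-0.01  0.45 -0.13  2.18  0.12  0.52 -0.12]
```

>>> step_arm([
  [[-1, 0, 0, 1.5, 0, 0, 0], [-1, 0, 0, 1.5, 0, 0, 0], [0.2, 0, 0, 1.5, 0, 0, 0], [0.2, 0, 0, 1.5, 0, 0, 0], [0.2, 0, 0, 0, 0, 0, 0], [0.2, -20, 0, -30, 0, 0, 0], [1, -30, 0, -65, 0, 0, 0], [1, -30, 0, -105, 0, 0, 0], [1, -30, 0, -145, 0, 0, 0], [1, -30, 0, -185, 0, 0, 0]],
])

```text
t: 15.4
eef_pos: [0.4727, -0.0325, 0.2236]
tool_rot: [0.0, 0.665, 0.747, 0.0]
contact_force: [1.5, 0.1, -0.4]
gripper_width: 1.001
grasp_force: 0.0
```

```bash
python3 - <<'E'
from h import *
import pickle
s=st(); c=cam('wrist','w10.png'); b=cam('scene'); d=cam('side')
pickle.dump((c,b,d),open('v10.pkl','wb'))
E
python3 go.py .4563 .1175 .28 6.5
```

```text
t 15.4 p [ 0.4727 -0.0325  0.2236] q [1.000e-04 6.647e-01 7.471e-01 2.000e-04] F [ 1.5  0.1 -0.4] w 1.001028082487039 g 0.0 j [ 0.09  0.16 -0.17  2.02  0.03  0.96  0.02]
t 15.55 p [ 0.4755 -0.0322  0.2251] q [0.003  0.6646 0.7472 0.0027] F [-0.3  0.  -0.7] w 0.9974226896598931 g 0.0 j [ 0.09  0.16 -0.17  2.02  0.03  0.96  0.02]
INC mm [150.9  -1.2 -55. ] deg [0.5 0.1 0.2] yaw now 6.7
```

View pics/w10.png

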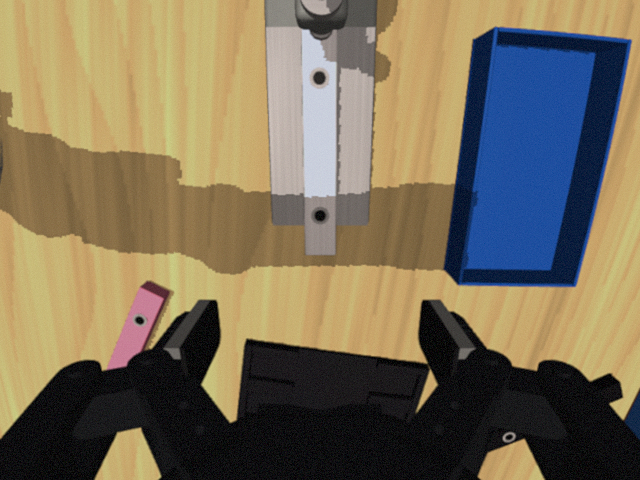

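Bar 1 lies on the plate with holes at (319,78) and (320,215), and its end is under the arm and foot. I check its pose and go to the cap.

```bash
cat > onplate.py <<'E'
from bars import *
def pose(c,G,z=.052):
    P=onz(c,holes(c,G,8),z); d=P[0]-P[1];u=d/np.linalg.norm(d);m=P.mean(0)
    e=m+u*.1; F=np.array([.4555,.116,z]); r=F-m
    print('mid',m,'yaw-90',np.degrees(np.arctan2(d[1],d[0]))-90,'sep',np.linalg.norm(d),'foot along from mid mm',1000*r@u,'across',1000*(r[0]*u[1]-r[1]*u[0])); return m
if __name__=='__main__':
    c=pickle.load(open('v10.pkl','rb'))[0]; pose(c,[[319,78],[320,215]])
E
python3 onplate.py
```

```text
mid [0.4641 0.0295 0.052 ] yaw-90 6.9865293433044116 sep 0.11939919469643841 foot along from mid mm 86.923024264806 across 2.0210618309500097
```

>>> step_arm([
  [[1, 0, -1, -30, 0, 0, 0], [1, 20, -1, -55, 0, 0, 0], [1, 60, -1, -55, 0, 0, 0], [1, 100, -1, -55, 0, 0, 0], [1, 140, -1, -55, 0, 0, 0], [1, 151, -1, -55, 0, 0, 0], [1, 151, -1, -30, 0, 0, 0], [1, 151, -1, 5, 0, 0, 0], [1, 151, -1, 5, 0, 0, 0], [1, 151, -1, 5, 0, 0, 0]],
])

```text
t: 16.38
eef_pos: [0.4528, 0.1167, 0.2147]
tool_rot: [-0.001, 0.665, 0.747, -0.002]
contact_force: [0.1, 0.4, 0.6]
gripper_width: 0.997
grasp_force: 0.0
```

>>> step_arm([
  [[1, 0, 3, -5, 0, 0, 0], [-1, 0, 3, -5, 0, 0, 0], [-1, 0, 3, -5, 0, 0, 0], [-1, 0, 3, -5, 0, 0, 0], [-1, 0, 3, -5, 0, 0, 0], [-1, 0, 3, -5, 0, 0, 0]],
], force=40)

```text
t: 16.88
eef_pos: [0.4563, 0.1177, 0.2213]
tool_rot: [-0.001, 0.665, 0.747, -0.001]
contact_force: [-2.3, 0.7, -1.7]
gripper_width: 0.31
grasp_force: 39.9
```

>>> step_arm([
  [[-1, 0, 0, 10, 0, 0, 0], [-1, 0, 0, 22, 0, 0, 0], [-1, 0, 0, 30, 0, 0, 0], [-1, 0, 0, 34, 0, 0, 0], [-1, 0, 0, 35, 0, 0, 0], [-1, 0, 0, 36, 0, 0, 0], [-1, 0, 0, 37, 0, 0, 0]],
])

```text
t: 17.47
eef_pos: [0.4564, 0.1177, 0.1841]
tool_rot: [-0.001, 0.665, 0.747, -0.001]
contact_force: [-7.4, -0.6, 2.8]
gripper_width: 0.311
grasp_force: 39.4
```

>>> step_arm([
  [[-1, 0, 0, 1, 0, 0, 0], [-1, 0, 0, 1.5, 0, 0, 0], [-1, 0, 0, 1.5, 0, 0, 0]],
])

```text
t: 17.72
eef_pos: [0.4564, 0.1177, 0.1826]
tool_rot: [-0.001, 0.665, 0.747, -0.001]
contact_force: [-5.9, -0.8, 1.5]
gripper_width: 0.313
grasp_force: 39.3
```

```bash
python3 dial2.py d5.png
```

```text
t 17.7167 p [0.4564 0.1177 0.1826] q [-6.000e-04  6.646e-01  7.472e-01 -1.100e-03] F [-5.9 -0.8  1.5] w 0.31341263681309006 g 39.31716799736023 j [-0.12  0.22 -0.3   2.06  0.08  0.87 -0.35]
centre [178.2 182.2] [275.4 275.4] world [0.4483 0.1716]
6 (np.float64(60.94401576112859), 187) 8 (np.float64(-111.13138908650444), 84) 10 (np.float64(-114.97899867633546), 51) 12 (np.float64(-115.55348317045801), 50) 14 (np.float64(-115.42429499173983), 52) 16 (np.float64(-103.95469947619047), 56) 18 (np.float64(-12.098375081312092), 199) 20 (np.float64(-10.90257508531597), 203) 22 (np.float64(-5.173552788855381), 197) 24 (np.float64(5.573494683057801), 192) 26 (np.float64(0.23469928533120862), 1525)
```

Not in contact yet (reads about 20.5 mm), so I creep down.

>>> step_arm([
  [[-1, 0, 0, 1, 0, 0, 0], [-1, 0, 0, 2, 0, 0, 0], [-1, 0, 0, 2.5, 0, 0, 0], [-1, 0, 0, 2.5, 0, 0, 0]],
])

```text
t: 18.1
eef_pos: [0.4565, 0.1177, 0.182]
tool_rot: [-0.0, 0.665, 0.747, -0.001]
contact_force: [-12.8, -2.4, 19.7]
gripper_width: 0.313
grasp_force: 41.0
```

```bash
python3 dial2.py d5.png | grep -v ^t
```

```text
centre [178.2 182.2] [275.3 275.4] world [0.4483 0.1716]
6 (np.float64(64.26141842000641), 191) 8 (np.float64(-109.08356715322773), 84) 10 (np.float64(-112.32067450430134), 53) 12 (np.float64(-112.1686809841904), 53) 14 (np.float64(-112.40408486855549), 48) 16 (np.float64(-104.32010421404541), 60) 18 (np.float64(-9.02407191860099), 195) 20 (np.float64(-12.830261468030185), 207) 22 (np.float64(-7.3930415194439), 203) 24 (np.float64(5.453319333370154), 185) 26 (np.float64(10.09036629673979), 1530)
```

The foot is in firm contact (20 N). The pointer is at -112.3° and zero at 7.5°, a difference of 119.8°, so bar 1 is 20.0 mm: finished, back to pocket 1. I raise the foot to the top.

>>> step_arm([
  [[-1, 0, 0, -10, 0, 0, 0], [-1, 0, 0, -25, 0, 0, 0], [-1, 0, 0, -36, 0, 0, 0], [-1, 0, 0, -41, 0, 0, 0], [-1, 0, 0, -43, 0, 0, 0], [-1, 0, 0, -44, 0, 0, 0], [-1, 0, 0, -45, 0, 0, 0]],
])

```text
t: 18.73
eef_pos: [0.4563, 0.1176, 0.223]
tool_rot: [-0.001, 0.664, 0.747, -0.001]
contact_force: [3.6, 3.6, -32.0]
gripper_width: 0.312
grasp_force: 41.3
```

>>> step_arm([
  [[-1, 0, 0, 1, 0, 0, 0], [1, 0, 0, 1, 0, 0, 0], [1, 0, 0, 1, 0, 0, 0], [1, 0, 0, 1, 0, 0, 0], [1, 0, 0, -30, 0, 0, 0], [1, 0, 0, -60, 0, 0, 0], [1, -40, 1, -60, 0, 0, 0], [1, -80, 1, -60, 0, 0, 0], [1, -120, 1, -60, 0, 0, 0], [1, -150, 1, -60, 0, 0, 0]],
])

```text
t: 19.57
eef_pos: [0.4773, -0.0346, 0.2873]
tool_rot: [0.002, 0.665, 0.746, 0.001]
contact_force: [0.2, 0.1, -0.7]
gripper_width: 1.001
grasp_force: 0.0
```

```bash
python3 go.py .468 -.0023 .036 6.8
```

```text
t 19.5667 p [ 0.4773 -0.0346  0.2873] q [0.0021 0.6654 0.7464 0.0011] F [ 0.2  0.1 -0.7] w 1.0013513858292218 g 0.0 j [ 0.09  0.1  -0.16  1.93  0.02  1.1   0.04]
INC mm [ 33.5  -6.7 251.2] deg [ 0.2  0.1 -0.2] yaw now 6.6
```

>>> step_arm([
  [[0.2, 0, -6, 40, 0, 0, 0], [0.2, 0, -6, 80, 0, 0, 0], [0.2, 0, -6, 120, 0, 0, 0], [0.2, 5, -6, 160, 0, 0, 0], [0.2, 33, -6, 190, 0, 0, 0], [0.2, 33, -6, 220, 0, 0, 0], [0.2, 33, -6, 220, 0, 0, 0], [0.2, 33, -6, 220, 0, 0, 0]],
])

```text
t: 20.23
eef_pos: [0.4667, 0.0009, 0.0655]
tool_rot: [-0.0, 0.664, 0.747, -0.0]
contact_force: [-0.5, -0.1, 0.8]
gripper_width: 0.601
grasp_force: 0.0
```

```bash
python3 go.py .468 -.0023 .0355 6.8
```

```text
t 20.2333 p [0.4667 0.0009 0.0655] q [-2.000e-04  6.645e-01  7.473e-01 -4.000e-04] F [-0.5 -0.1  0.8] w 0.6013974960851759 g 0.0 j [ 0.    0.39 -0.16  2.17  0.11  0.59 -0.13]
INC mm [-3.3  1.  30. ] deg [-0.1  0.  -0.1] yaw now 6.7
```

>>> step_arm([
  [[0.2, -3, 1, 15, 0, 0, 0], [0.2, -3, 1, 30, 0, 0, 0], [0.2, -3, 1, 30, 0, 0, 0], [-1, -3, 1, 30, 0, 0, 0], [-1, -3, 1, 30, 0, 0, 0], [-1, -3, 1, 30, 0, 0, 0], [-1, -3, 1, 30, 0, 0, 0]],
], force=90)

```text
t: 20.82
eef_pos: [0.4694, -0.0021, 0.0378]
tool_rot: [0.002, 0.665, 0.747, 0.001]
contact_force: [-2.0, -1.2, 9.0]
gripper_width: 0.323
grasp_force: 89.2
```

>>> step_arm([
  [[-1, 0, 0, -8, 0, 0, 0], [-1, -20, 0, -14, 0, 0, 0], [-1, -45, 0, -14, 0, 0, 0], [-1, -70, 0, -20, 0, 0, 0], [-1, -75, 0, -29, 0, 0, 0], [-1, -75, 0, -29, 0, 0, 0]],
])

```text
t: 21.32
eef_pos: [0.4776, -0.0788, 0.0667]
tool_rot: [0.002, 0.666, 0.746, 0.001]
contact_force: [0.9, 0.3, -2.1]
gripper_width: 0.323
grasp_force: 89.6
```

```bash
python3 go.py .4825 -.2396 .065 -92.75
```

```text
t 21.3167 p [ 0.4776 -0.0788  0.0667] q [1.700e-03 6.662e-01 7.457e-01 7.000e-04] F [ 0.9  0.3 -2.1] w 0.32337775608336755 g 89.55106258392334 j [ 0.16  0.41 -0.16  2.13  0.11  0.6   0.04]
INC mm [-160.3  -13.2    1.9] deg [ 0.2 -0.1 99.2] yaw now 6.4
```

>>> step_arm([
  [[-1, -11, -1, 0, 0, 0, 6.5], [-1, -22, -2, 0, 0, 0, 13], [-1, -33, -3, 0, 0, 0, 20], [-1, -45, -4, 0, 0, 0, 27], [-1, -56, -5, 0, 0, 0, 34], [-1, -67, -6, 0, 0, 0, 41], [-1, -78, -7, 0, 0, 0, 48], [-1, -90, -8, 0, 0, 0, 55], [-1, -101, -9, 0, 0, 0, 62], [-1, -110, -10, 0, 0, 0, 68]],
])

```text
t: 22.15
eef_pos: [0.4796, -0.1859, 0.0648]
tool_rot: [-0.0, 0.969, 0.245, 0.0]
contact_force: [-0.2, 0.3, -3.8]
gripper_width: 0.326
grasp_force: 89.5
```

```bash
python3 go.py .4825 -.2396 .065 -92.75
```

```text
t 22.15 p [ 0.4796 -0.1859  0.0648] q [-3.000e-04  9.694e-01  2.455e-01  4.000e-04] F [-0.2  0.3 -3.8] w 0.3256173467263804 g 89.50270056724548 j [ 0.12  0.45  0.16  2.08 -0.12  0.62 -0.71]
INC mm [-23.   48.7  -0.3] deg [-0.  -0.  31.2] yaw now -61.6
```

>>> step_arm([
  [[-1, -5, 10, 0, 0, 0, 6.5], [-1, -10, 20, 0, 0, 0, 13], [-1, -15, 30, 0, 0, 0, 20], [-1, -20, 40, 0, 0, 0, 26], [-1, -23, 49, 0, 0, 0, 31], [-1, -23, 49, 0, 0, 0, 31], [-1, -23, 49, 0, 0, 0, 31]],
])

```text
t: 22.73
eef_pos: [0.4829, -0.2394, 0.0644]
tool_rot: [-0.0, 1.0, -0.018, 0.0]
contact_force: [-0.2, 0.3, -2.9]
gripper_width: 0.323
grasp_force: 89.5
```

```bash
cat > inpocket.py <<'E'
from bars import *
import sys
# holes seen in a wrist view while holding; args: dz (tcp - bar underside), thickness
dz,th=float(sys.argv[1]),float(sys.argv[2])
s=st(); c=cam('wrist','hold.png'); p=np.array(s['eef_pos']); R=Rn.from_quat(np.roll(s['tool_rot'],-1)).as_matrix()
z=p[2]-dz+th; G=proj(c,[[*(p+R[:,0]*.092)[:2],z],[*(p-R[:,0]*.028)[:2],z]])
H=holes(c,G,18); P=onz(c,H,z); d=P[0]-P[1]; print('px',G.round().tolist(),H.round().tolist())
print('bar mid',P.mean(0),'yaw',np.degrees(np.arctan2(d[1],d[0])),'sep',np.linalg.norm(d))
E
python3 inpocket.py .0078 .02; python3 go.py .4825 -.2396 .0145 -92.75
```

```text
t 22.7333 p [ 0.4829 -0.2394  0.0644] q [-0.0004  0.9998 -0.0184  0.    ] F [-0.2  0.3 -2.9] w 0.32266071477145486 g 89.45296883583069 j [ 0.11  0.5   0.3   2.03 -0.24  0.65 -1.04]
px [[319.0, 79.0], [319.0, 368.0]] [[319.0, 84.0], [319.0, 374.0]]
bar mid [ 0.5124 -0.2403  0.0766] yaw -2.0222702428230788 sep 0.12136806914802753
t 22.7833 p [ 0.4827 -0.239   0.0643] q [-6.000e-04  9.998e-01 -1.800e-02 -1.000e-04] F [ 0.8  0.6 -3.5] w 0.3218060579813365 g 89.4521713256836 j [ 0.11  0.5   0.3   2.03 -0.24  0.65 -1.04]
INC mm [-0.2  0.7 49.8] deg [-0.1  0.   0.7] yaw now -92.1
```

>>> step_arm([
  [[-1, 2, 1, 5, 0, 0, 0.7], [-1, 2, 1, 20, 0, 0, 0.7], [-1, 2, 1, 35, 0, 0, 0.7], [-1, 2, 1, 44, 0, 0, 0.7], [-1, 2, 1, 49, 0, 0, 0.7], [-1, 2, 1, 51, 0, 0, 0.7], [-1, 2, 1, 51, 0, 0, 0.7]],
])

```text
t: 23.37
eef_pos: [0.4838, -0.2405, 0.0139]
tool_rot: [-0.001, 1.0, -0.026, -0.001]
contact_force: [-4.4, 3.9, 8.1]
gripper_width: 0.322
grasp_force: 90.7
```

>>> step_arm([
  [[0.1, 0, 0, 0, 0, 0, 0], [0.1, 0, 0, 0, 0, 0, 0], [0.1, 0, 0, -2, 0, 0, 0], [0.1, 0, 0, -30, 0, 0, 0], [0.1, 0, 0, -70, 0, 0, 0], [0.1, 0, 0, -110, 0, 0, 0], [0.1, 0, 0, -110, 0, 0, 0]],
])

```text
t: 23.95
eef_pos: [0.4889, -0.2442, 0.1305]
tool_rot: [0.002, 1.0, -0.027, 0.006]
contact_force: [1.2, -1.3, -0.3]
gripper_width: 0.554
grasp_force: 0.0
```

```bash
cat > pk.py <<'E'
from bars import *
import sys
# measure bar in pocket with wrist camera: args x y of expected mid, ztop
x,y,z=map(float,sys.argv[1:4]); yaw=np.radians(-2.75); u=np.array([np.cos(yaw),np.sin(yaw)])*.06
st(); c=cam('wrist','pk.png'); G=proj(c,[[x+u[0],y+u[1],z],[x-u[0],y-u[1],z]])
H=holes(c,G,14); P=onz(c,H,z); d=P[0]-P[1]; print('px',G.round().tolist(),H.round().tolist())
print('bar mid',P.mean(0),'yaw',np.degrees(np.arctan2(d[1],d[0])),'sep',np.linalg.norm(d))
E
python3 pk.py .5145 -.2412 .026
```

```text
t 23.95 p [ 0.4889 -0.2442  0.1305] q [ 0.0018  0.9996 -0.0266  0.0058] F [ 1.2 -1.3 -0.3] w 0.5543673236478253 g 0.0 j [ 0.07  0.4   0.35  1.99 -0.19  0.78 -1.09]
px [[312.0, 118.0], [314.0, 280.0]] [[313.0, 119.0], [315.0, 282.0]]
bar mid [ 0.5132 -0.2417  0.026 ] yaw -2.715628794001571 sep 0.1203420256656617
```

Bar 1 is seated back in pocket 1 at (0.513,-0.242) with yaw -2.7°. Next is bar 3.

```bash
python3 pk.py .510 -.3595 .028; python3 go.py .478 -.358 .08 -92.6
```

```text
t 24.0 p [ 0.4877 -0.2432  0.1277] q [ 0.0012  0.9996 -0.0263  0.0044] F [-0.1 -0.1 -0.3] w 0.5502752858366351 g 0.0 j [ 0.07  0.4   0.35  1.99 -0.2   0.77 -1.09]
px [[488.0, 114.0], [468.0, 278.0]] [[487.0, 114.0], [468.0, 277.0]]
bar mid [ 0.5102 -0.3592  0.028 ] yaw -2.4367766967762274 sep 0.11931767908612663
t 24.05 p [ 0.4861 -0.2422  0.1254] q [ 6.000e-04  9.997e-01 -2.610e-02  2.400e-03] F [0.  0.7 0.1] w 0.5494053319645396 g 0.0 j [ 0.07  0.41  0.35  1.99 -0.2   0.77 -1.09]
INC mm [ -2.3 116.   45.5] deg [ 0.1 -0.3 -0.4] yaw now -93.0
```

>>> step_arm([
  [[0.1, -2, 30, 0, 0, 0, -0.4], [0.1, -2, 65, 0, 0, 0, -0.4], [0.1, -2, 100, 10, 0, 0, -0.4], [0.1, -2, 117, 30, 0, 0, -0.4], [0.1, -2, 117, 45, 0, 0, -0.4], [0.1, -2, 117, 45, 0, 0, -0.4], [0.1, -2, 117, 45, 0, 0, -0.4]],
])

```text
t: 24.63
eef_pos: [0.4752, -0.3574, 0.0765]
tool_rot: [-0.001, 1.0, -0.023, -0.002]
contact_force: [-0.1, 0.3, 0.5]
gripper_width: 0.553
grasp_force: 0.0
```

```bash
python3 pk.py .510 -.3595 .027; python3 go.py .478 -.3583 .012 -92.6
```

```text
t 24.6333 p [ 0.4752 -0.3574  0.0765] q [-0.0012  0.9997 -0.0227 -0.0018] F [-0.1  0.3  0.5] w 0.5525237798741509 g 0.0 j [ 0.29  0.55  0.33  1.89 -0.26  0.74 -0.85]
px [[321.0, 91.0], [320.0, 300.0]] [[321.0, 91.0], [322.0, 299.0]]
bar mid [ 0.5101 -0.3601  0.027 ] yaw -2.409670543718006 sep 0.11983282678427247
t 24.6833 p [ 0.4761 -0.3574  0.0776] q [-7.000e-04  9.997e-01 -2.230e-02 -8.000e-04] F [-0.   0.6  0.7] w 0.5508769934891417 g 0.0 j [ 0.29  0.55  0.33  1.89 -0.26  0.74 -0.85]
INC mm [ 2.   0.9 65.5] deg [-0.1  0.1  0. ] yaw now -92.6
```

>>> step_arm([
  [[0.1, 2, 1.5, 20, 0, 0, 0], [0.1, 2, 1.5, 45, 0, 0, 0], [0.1, 2, 1.5, 60, 0, 0, 0], [0.1, 2, 1.5, 65, 0, 0, 0], [0.1, 2, 1.5, 65, 0, 0, 0], [-1, 2, 1.5, 65, 0, 0, 0], [-1, 2, 1.5, 65, 0, 0, 0], [-1, 2, 1.5, 65, 0, 0, 0], [-1, 2, 1.5, 65, 0, 0, 0]],
], force=90)

```text
t: 25.43
eef_pos: [0.4793, -0.3603, 0.0151]
tool_rot: [0.0, 1.0, -0.023, 0.001]
contact_force: [-1.1, 2.0, 7.0]
gripper_width: 0.318
grasp_force: 89.8
```

>>> step_arm([
  [[-1, 0, 0, -5, 0, 0, 0], [-1, 0, 0, -20, 0, 0, 0], [-1, 0, 0, -40, 0, 0, 0], [-1, 0, 0, -53, 0, 0, 0], [-1, 0, 0, -53, 0, 0, 0]],
])

```text
t: 25.85
eef_pos: [0.4799, -0.3614, 0.0694]
tool_rot: [0.001, 1.0, -0.023, 0.002]
contact_force: [0.2, -1.1, -2.3]
gripper_width: 0.32
grasp_force: 89.2
```

```bash
python3 go.py .477 -.073 .066 6.5
```

```text
t 25.85 p [ 0.4799 -0.3614  0.0694] q [ 0.0014  0.9997 -0.0229  0.0023] F [ 0.2 -1.1 -2.3] w 0.3203519083493889 g 89.24760818481445 j [ 0.3   0.57  0.33  1.89 -0.26  0.72 -0.84]
INC mm [ -16.2 -288.     2.6] deg [  0.3  -0.1 -99.1] yaw now -92.6
```

>>> step_arm([
  [[-1, -1, -20, 0, 0, 0, -6.5], [-1, -2, -40, 0, 0, 0, -13], [-1, -3, -60, 0, 0, 0, -20], [-1, -4, -80, 0, 0, 0, -27], [-1, -6, -100, 0, 0, 0, -34], [-1, -8, -120, 0, 0, 0, -41], [-1, -9, -140, 0, 0, 0, -48], [-1, -10, -160, 0, 0, 0, -55], [-1, -11, -180, 0, 0, 0, -62], [-1, -12, -200, 0, 0, 0, -68]],
])

```text
t: 26.68
eef_pos: [0.475, -0.1587, 0.0659]
tool_rot: [-0.0, 0.84, 0.543, -0.0]
contact_force: [0.1, 0.1, -3.4]
gripper_width: 0.322
grasp_force: 89.3
```

```bash
python3 go.py .477 -.073 .067 6.5
```

```text
t 26.6833 p [ 0.475  -0.1587  0.0659] q [-1.000e-04  8.399e-01  5.427e-01 -1.000e-04] F [ 0.1  0.1 -3.4] w 0.32207280974504077 g 89.27035331726074 j [ 0.19  0.43  0.01  2.1  -0.    0.61 -0.22]
INC mm [ 79.  -33.4  -1.1] deg [ -0.   -0.  -30.8] yaw now -24.3
```

>>> step_arm([
  [[-1, 15, -6, -1, 0, 0, -6.5], [-1, 31, -13, -1, 0, 0, -13], [-1, 47, -20, -1, 0, 0, -20], [-1, 63, -27, -1, 0, 0, -26], [-1, 79, -33, -1, 0, 0, -31], [-1, 79, -33, -1, 0, 0, -31], [-1, 79, -33, -1, 0, 0, -31]],
])

```text
t: 27.27
eef_pos: [0.4781, -0.0734, 0.067]
tool_rot: [-0.0, 0.666, 0.746, 0.0]
contact_force: [0.3, -1.1, -3.0]
gripper_width: 0.323
grasp_force: 89.3
```

```bash
python3 inpocket.py .0091 .021; python3 go.py .4691 -.0032 .0392 6.5
```

```text
t 27.2667 p [ 0.4781 -0.0734  0.067 ] q [-0.0002  0.6662  0.7458  0.0001] F [ 0.3 -1.1 -3. ] w 0.3225573677896764 g 89.31294679641724 j [ 0.14  0.41 -0.14  2.13  0.1   0.61  0.04]
px [[324.0, 86.0], [323.0, 372.0]] [[319.0, 84.0], [319.0, 370.0]]
bar mid [ 0.4727 -0.0407  0.0789] yaw 96.49787986696023 sep 0.11935373145902034
t 27.3167 p [ 0.478  -0.0745  0.067 ] q [-1.000e-04  6.670e-01  7.451e-01 -2.000e-04] F [ 0.2 -0.3 -2.9] w 0.3248533714751046 g 89.3150281906128 j [ 0.14  0.41 -0.14  2.13  0.1   0.61  0.04]
INC mm [71.8 -1.  27.8] deg [-0.   0.  -0.2] yaw now 6.3
```

Bar 3 is held as planned. I lay it on the plate, go to the cap and lower the foot.

>>> step_arm([
  [[-1, 10, -1, 13, 0, 0, 0], [-1, 30, -1, 13, 0, 0, 0], [-1, 50, -1, 13, 0, 0, 0], [-1, 65, -1, 15, 0, 0, 0], [-1, 72, -1, 22, 0, 0, 0], [-1, 72, -1, 26, 0, 0, 0], [-1, 72, -1, 28, 0, 0, 0], [-1, 72, -1, 29, 0, 0, 0], [-1, 72, -1, 29, 0, 0, 0]],
])

```text
t: 28.07
eef_pos: [0.4689, -0.0033, 0.039]
tool_rot: [-0.0, 0.667, 0.745, -0.0]
contact_force: [-6.7, 4.9, 15.1]
gripper_width: 0.319
grasp_force: 91.6
```

>>> step_arm([
  [[-1, 0, 0, 0.5, 0, 0, 0], [0.2, 0, 0, 0.5, 0, 0, 0], [0.2, 0, 0, 0.5, 0, 0, 0], [0.2, 0, 0, 0, 0, 0, 0], [0.2, -20, 0, -30, 0, 0, 0], [1, -30, 0, -65, 0, 0, 0], [1, -30, 0, -105, 0, 0, 0], [1, -30, 0, -145, 0, 0, 0], [1, -30, 0, -185, 0, 0, 0], [1, -30, 0, -185, 0, 0, 0]],
])

```text
t: 28.9
eef_pos: [0.4772, -0.0334, 0.2309]
tool_rot: [0.005, 0.667, 0.745, 0.004]
contact_force: [0.3, -0.2, -0.1]
gripper_width: 0.998
grasp_force: 0.0
```

```bash
python3 - <<'E'
from onplate import *
c=cam('wrist','w11.png')
yaw=np.radians(96.7);u=np.array([np.cos(yaw),np.sin(yaw),0])*.06;m=np.array([.4641,.0295,.052])
G=proj(c,[m+u,m-u]); print(G,holes(c,G,8)); pose(c,G)
E
python3 go.py .4563 .1175 .22 6.5
```

```text
[[310.7677  76.3471]
 [312.5343 212.1111]] [[309.989   76.5125]
 [311.7313 211.6855]]
mid [0.4634 0.0296 0.052 ] yaw-90 6.658399530875457 sep 0.11944772692663481 foot along from mid mm 86.76705739076262 across 2.205022228498627
t 28.95 p [ 0.4756 -0.0334  0.2276] q [0.0034 0.6673 0.7448 0.003 ] F [-0.3 -0.5 -0. ] w 1.0003840386329965 g 0.0 j [ 0.09  0.16 -0.17  2.02  0.03  0.96  0.01]
INC mm [152.1  -2.7   7.4] deg [ 0.5  0.1 -0.2] yaw now 6.3
```

>>> step_arm([
  [[1, 0, 2.5, -30, 0, 0, 0], [1, 20, 2.5, -60, 0, 0, 0], [1, 60, 2.5, -60, 0, 0, 0], [1, 100, 2.5, -60, 0, 0, 0], [1, 140, 2.5, -60, 0, 0, 0], [1, 151, 2.5, -60, 0, 0, 0], [1, 151, 2.5, -30, 0, 0, 0], [1, 151, 2.5, 0, 0, 0, 0], [1, 151, 2.5, 0, 0, 0, 0], [1, 151, 2.5, 0, 0, 0, 0]],
])

```text
t: 29.78
eef_pos: [0.457, 0.1168, 0.2218]
tool_rot: [-0.001, 0.667, 0.745, -0.002]
contact_force: [0.1, -0.2, 0.6]
gripper_width: 1.001
grasp_force: 0.0
```

>>> step_arm([
  [[-1, 0, 0, 0, 0, 0, 0], [-1, 0, 0, 0, 0, 0, 0], [-1, 0, 0, 0, 0, 0, 0], [-1, 0, 0, 0, 0, 0, 0], [-1, 0, 0, 0, 0, 0, 0]],
], force=40)

```text
t: 30.2
eef_pos: [0.4562, 0.1175, 0.2233]
tool_rot: [-0.001, 0.667, 0.745, -0.002]
contact_force: [-0.4, 1.5, -1.8]
gripper_width: 0.314
grasp_force: 40.7
```

>>> step_arm([
  [[-1, 0, 0, 10, 0, 0, 0], [-1, 0, 0, 22, 0, 0, 0], [-1, 0, 0, 29, 0, 0, 0], [-1, 0, 0, 33, 0, 0, 0], [-1, 0, 0, 34, 0, 0, 0], [-1, 0, 0, 35, 0, 0, 0], [-1, 0, 0, 36, 0, 0, 0], [-1, 0, 0, 36, 0, 0, 0]],
])

```text
t: 30.87
eef_pos: [0.4565, 0.1175, 0.1869]
tool_rot: [-0.001, 0.666, 0.746, -0.002]
contact_force: [-5.8, 0.5, 0.4]
gripper_width: 0.313
grasp_force: 39.4
```

```bash
python3 dial2.py d6.png
```

```text
t 30.8667 p [0.4565 0.1175 0.1869] q [-0.001   0.6665  0.7455 -0.0016] F [-5.8  0.5  0.4] w 0.3130188956192602 g 39.433388113975525 j [-0.11  0.22 -0.31  2.05  0.08  0.89 -0.35]
centre [178.2 182.2] [275.3 275.5] world [0.4483 0.1716]
6 (np.float64(50.95496626941571), 197) 8 (np.float64(-40.65235288262329), 90) 10 (np.float64(-124.97566888108777), 50) 12 (np.float64(-125.16893959748997), 50) 14 (np.float64(-124.92503505293972), 48) 16 (np.float64(-117.61270730216084), 56) 18 (np.float64(-9.065597237695723), 198) 20 (np.float64(-10.907667003424777), 202) 22 (np.float64(-2.554345296020706), 194) 24 (np.float64(5.3070390163744205), 163) 26 (np.float64(3.4240204579597413), 1471)
```

It reads 22.1 mm and is still free, so I keep lowering.

>>> step_arm([
  [[-1, 0, 0, 1, 0, 0, 0], [-1, 0, 0, 2, 0, 0, 0], [-1, 0, 0, 3, 0, 0, 0], [-1, 0, 0, 4, 0, 0, 0], [-1, 0, 0, 4, 0, 0, 0]],
])

```text
t: 31.33
eef_pos: [0.4566, 0.1176, 0.1846]
tool_rot: [-0.001, 0.667, 0.745, -0.002]
contact_force: [-11.4, -2.8, 18.2]
gripper_width: 0.316
grasp_force: 41.0
```

```bash
python3 dial2.py d6.png
```

```text
t 31.3333 p [0.4566 0.1176 0.1846] q [-7.000e-04  6.666e-01  7.454e-01 -1.600e-03] F [-11.4  -2.8  18.2] w 0.31565491029285364 g 41.03521406650543 j [-0.11  0.22 -0.31  2.06  0.09  0.88 -0.36]
centre [178.2 182.1] [275.2 275.6] world [0.4483 0.1716]
6 (np.float64(64.91886307194845), 193) 8 (np.float64(-110.18959503928798), 83) 10 (np.float64(-112.43252165551596), 51) 12 (np.float64(-112.3151388244176), 52) 14 (np.float64(-112.57328164834354), 44) 16 (np.float64(-100.69801173443177), 62) 18 (np.float64(-9.734510974794187), 193) 20 (np.float64(-12.65610667438758), 205) 22 (np.float64(-7.8567992401914495), 196) 24 (np.float64(3.8280828511882525), 175) 26 (np.float64(9.74146934167998), 1517)
```

With the foot at 18 N the pointer is at -112.4°, so bar 3 is 20.0 mm: back to pocket 3. I raise the foot.

>>> step_arm([
  [[-1, 0, 0, -10, 0, 0, 0], [-1, 0, 0, -25, 0, 0, 0], [-1, 0, 0, -36, 0, 0, 0], [-1, 0, 0, -41, 0, 0, 0], [-1, 0, 0, -43, 0, 0, 0], [-1, 0, 0, -44, 0, 0, 0], [-1, 0, 0, -44, 0, 0, 0]],
])

```text
t: 31.97
eef_pos: [0.4564, 0.1175, 0.2254]
tool_rot: [-0.001, 0.666, 0.746, -0.002]
contact_force: [-2.7, 2.1, -19.8]
gripper_width: 0.312
grasp_force: 41.3
```

>>> step_arm([
  [[-1, 0, 0, 1, 0, 0, 0], [1, 0, 0, 1, 0, 0, 0], [1, 0, 0, 1, 0, 0, 0], [1, 0, 0, 1, 0, 0, 0], [1, 0, 0, -30, 0, 0, 0], [1, 0, 0, -60, 0, 0, 0], [1, -40, 1, -60, 0, 0, 0], [1, -80, 1, -60, 0, 0, 0], [1, -120, 1, -60, 0, 0, 0], [1, -150, 1, -60, 0, 0, 0]],
])

```text
t: 32.8
eef_pos: [0.4776, -0.0349, 0.2894]
tool_rot: [0.002, 0.667, 0.745, 0.001]
contact_force: [0.3, 0.3, 0.0]
gripper_width: 1.001
grasp_force: 0.0
```

>>> step_arm([
  [[0.2, 0, -6, 40, 0, 0, 0], [0.2, 0, -6, 80, 0, 0, 0], [0.2, 0, -6, 120, 0, 0, 0], [0.2, 5, -6, 160, 0, 0, 0], [0.2, 30, -6, 190, 0, 0, 0], [0.2, 30, -6, 220, 0, 0, 0], [0.2, 30, -6, 220, 0, 0, 0], [0.2, 30, -6, 220, 0, 0, 0]],
])

```text
t: 33.47
eef_pos: [0.4673, -0.0022, 0.0675]
tool_rot: [-0.0, 0.666, 0.746, -0.0]
contact_force: [-1.0, 0.0, -1.0]
gripper_width: 0.6
grasp_force: 0.0
```

```bash
cat > g2.py <<'E'
from onplate import *
import sys
z=float(sys.argv[1])
s=st();c=cam('wrist','g.png')
yaw=np.radians(96.7);u=np.array([np.cos(yaw),np.sin(yaw),0])*.06;m=np.array([.4637,.0296,z])
G=proj(c,[m+u,m-u]); print(G.round(),holes(c,G,14).round()); pose(c,holes(c,G,14),z)
E
python3 g2.py .05; python3 go.py .4672 -.0023 .0385 6.6
```

```text
t 33.4667 p [ 0.4673 -0.0022  0.0675] q [-0.0001  0.6665  0.7455 -0.0003] F [-1.  0. -1.] w 0.6002967991879217 g 0.0 j [ 0.01  0.39 -0.17  2.16  0.11  0.59 -0.13]
[[322.  95.]
 [323. 336.]] [[322.  96.]
 [322. 337.]]
mid [0.4635 0.0291 0.05  ] yaw-90 6.665855041203528 sep 0.12039486299726082 foot along from mid mm 87.19175956961026 across 2.152787385333704
t 33.5167 p [ 0.4684 -0.0025  0.0687] q [9.000e-04 6.668e-01 7.453e-01 7.000e-04] F [0.1 0.6 0.2] w 0.6015998456631129 g 0.0 j [ 0.01  0.39 -0.17  2.16  0.11  0.59 -0.13]
INC mm [ 0.3 -1.3 30.2] deg [ 0.1  0.  -0.2] yaw now 6.4
```

>>> step_arm([
  [[0.2, 0, 0, 15, 0, 0, 0], [0.2, 0, 0, 29, 0, 0, 0], [0.2, 0, 0, 29, 0, 0, 0], [-1, 0, 0, 29, 0, 0, 0], [-1, 0, 0, 29, 0, 0, 0], [-1, 0, 0, 29, 0, 0, 0], [-1, 0, 0, 29, 0, 0, 0]],
], force=90)

```text
t: 34.1
eef_pos: [0.4685, -0.0024, 0.0407]
tool_rot: [0.002, 0.667, 0.745, 0.001]
contact_force: [-2.4, -0.7, 9.9]
gripper_width: 0.32
grasp_force: 88.8
```

>>> step_arm([
  [[-1, 0, 0, -8, 0, 0, 0], [-1, -20, 0, -14, 0, 0, 0], [-1, -45, 0, -14, 0, 0, 0], [-1, -70, 0, -20, 0, 0, 0], [-1, -75, 0, -29, 0, 0, 0], [-1, -75, 0, -29, 0, 0, 0]],
])

```text
t: 34.6
eef_pos: [0.4763, -0.0792, 0.0695]
tool_rot: [0.002, 0.668, 0.744, 0.001]
contact_force: [0.7, -0.0, -2.7]
gripper_width: 0.311
grasp_force: 89.7
```

```bash
python3 go.py .478 -.3585 .068 -92.7
```

```text
t 34.6 p [ 0.4763 -0.0792  0.0695] q [1.700e-03 6.682e-01 7.440e-01 7.000e-04] F [ 0.7 -0.  -2.7] w 0.3112588455627346 g 89.74073052406311 j [ 0.17  0.4  -0.16  2.13  0.11  0.61  0.04]
INC mm [-277.9  -28.2    1.9] deg [ 0.2 -0.1 98.8] yaw now 6.1
```

>>> step_arm([
  [[-1, -19, -2, 0, 0, 0, 6.5], [-1, -38, -4, 0, 0, 0, 13], [-1, -58, -6, 0, 0, 0, 20], [-1, -77, -8, 0, 0, 0, 27], [-1, -96, -10, 0, 0, 0, 34], [-1, -115, -12, 0, 0, 0, 41], [-1, -135, -14, 0, 0, 0, 48], [-1, -154, -16, 0, 0, 0, 55], [-1, -174, -18, 0, 0, 0, 62], [-1, -190, -19, 0, 0, 0, 68]],
])

```text
t: 35.43
eef_pos: [0.4777, -0.2675, 0.0677]
tool_rot: [-0.0, 0.97, 0.243, 0.0]
contact_force: [0.5, 0.8, -2.7]
gripper_width: 0.319
grasp_force: 89.7
```

```bash
python3 go.py .478 -.3585 .068 -92.7
```

```text
t 35.4333 p [ 0.4777 -0.2675  0.0677] q [-1.000e-04  9.701e-01  2.427e-01  3.000e-04] F [ 0.5  0.8 -2.7] w 0.31862952928227023 g 89.68781232833862 j [ 0.27  0.49  0.17  2.   -0.13  0.66 -0.57]
INC mm [-42.5  80.4  -0.3] deg [-0.  -0.  30.8] yaw now -61.9
```

>>> step_arm([
  [[-1, -9, 16, 0, 0, 0, 6.5], [-1, -18, 32, 0, 0, 0, 13], [-1, -27, 48, 0, 0, 0, 20], [-1, -36, 65, 0, 0, 0, 26], [-1, -42.5, 80, 0, 0, 0, 31], [-1, -42.5, 80, 0, 0, 0, 31], [-1, -42.5, 80, 0, 0, 0, 31]],
])

```text
t: 36.02
eef_pos: [0.4784, -0.3574, 0.0673]
tool_rot: [-0.0, 1.0, -0.022, 0.0]
contact_force: [-0.2, 1.2, -3.0]
gripper_width: 0.32
grasp_force: 89.7
```

```bash
python3 inpocket.py .0107 .02; python3 go.py .478 -.3585 .0165 -92.7
```

```text
t 36.0167 p [ 0.4784 -0.3574  0.0673] q [-0.0003  0.9998 -0.0222  0.    ] F [-0.2  1.2 -3. ] w 0.31962327420784364 g 89.66546058654785 j [ 0.31  0.57  0.31  1.89 -0.25  0.72 -0.86]
px [[319.0, 80.0], [319.0, 364.0]] [[319.0, 85.0], [319.0, 369.0]]
bar mid [ 0.5081 -0.3584  0.0766] yaw -2.478688250202061 sep 0.12105304100525575
t 36.0667 p [ 0.4784 -0.3563  0.0671] q [-8.000e-04  9.998e-01 -2.140e-02 -1.000e-04] F [ 0.1  1.  -3.1] w 0.31991705816278104 g 89.66418743133545 j [ 0.31  0.57  0.31  1.89 -0.25  0.72 -0.86]
INC mm [-0.3  2.3 50.6] deg [-0.1  0.   0.2] yaw now -92.5
```

>>> step_arm([
  [[-1, 1.5, 1.8, 5, 0, 0, 0.2], [-1, 1.5, 1.8, 20, 0, 0, 0.2], [-1, 1.5, 1.8, 35, 0, 0, 0.2], [-1, 1.5, 1.8, 44, 0, 0, 0.2], [-1, 1.5, 1.8, 49, 0, 0, 0.2], [-1, 1.5, 1.8, 51, 0, 0, 0.2], [-1, 1.5, 1.8, 51, 0, 0, 0.2]],
])

```text
t: 36.65
eef_pos: [0.4793, -0.3585, 0.0169]
tool_rot: [-0.001, 1.0, -0.024, -0.0]
contact_force: [-1.5, 2.9, 3.8]
gripper_width: 0.316
grasp_force: 90.3
```

>>> step_arm([
  [[0.1, 0, 0, 0, 0, 0, 0], [0.1, 0, 0, 0, 0, 0, 0], [0.1, 0, 0, -2, 0, 0, 0], [0.1, 0, 0, -30, 0, 0, 0], [0.1, 0, 0, -70, 0, 0, 0], [0.1, 0, 0, -70, 0, 0, 0], [0.1, 0, 0, -70, 0, 0, 0]],
])

```text
t: 37.23
eef_pos: [0.4814, -0.3614, 0.0891]
tool_rot: [0.002, 1.0, -0.024, 0.003]
contact_force: [0.3, 0.1, -0.7]
gripper_width: 0.552
grasp_force: 0.0
```

```bash
python3 pk.py .510 -.3595 .026;python3 pk.py .507 -.4215 .028; python3 go.py .475 -.4200 .07 -92.8
```

```text
t 37.2333 p [ 0.4814 -0.3614  0.0891] q [ 0.0015  0.9997 -0.0245  0.0027] F [ 0.3  0.1 -0.7] w 0.5519593284615885 g 0.0 j [ 0.3   0.54  0.32  1.87 -0.24  0.76 -0.87]
px [[313.0, 107.0], [314.0, 300.0]] [[313.0, 109.0], [315.0, 301.0]]
bar mid [ 0.5089 -0.3598  0.026 ] yaw -2.5203546238629073 sep 0.12037651647479299
t 37.2833 p [ 0.4803 -0.3604  0.0874] q [ 0.0006  0.9997 -0.0244  0.0012] F [-0.1 -0.1  0.1] w 0.553572614307962 g 0.0 j [ 0.3   0.54  0.32  1.88 -0.24  0.76 -0.87]
px [[427.0, 105.0], [411.0, 300.0]] [[428.0, 104.0], [408.0, 304.0]]
bar mid [ 0.5058 -0.4209  0.028 ] yaw -3.8450877320635106 sep 0.12332290886874635
t 37.3333 p [ 0.4795 -0.3598  0.0864] q [ 0.000e+00  9.997e-01 -2.430e-02  2.000e-04] F [ 0.1  0.6 -0.5] w 0.5501088384071952 g 0.0 j [ 0.3   0.54  0.32  1.88 -0.24  0.76 -0.87]
INC mm [-1.6 60.4 16.4] deg [ 0. -0.  0.] yaw now -92.8
```

>>> step_arm([
  [[0.1, -1, 30, 0, 0, 0, 0], [0.1, -1, 60, 5, 0, 0, 0], [0.1, -1, 60, 10, 0, 0, 0], [0.1, -1, 60, 10, 0, 0, 0], [0.1, -1, 60, 10, 0, 0, 0]],
])

```text
t: 37.75
eef_pos: [0.4747, -0.4187, 0.0747]
tool_rot: [-0.001, 1.0, -0.025, -0.001]
contact_force: [0.2, 0.2, 0.8]
gripper_width: 0.548
grasp_force: 0.0
```

```bash
python3 pk.py .507 -.4215 .030; python3 go.py .475 -.420 .015 -92.8
```

```text
t 37.75 p [ 0.4747 -0.4187  0.0747] q [-0.0011  0.9997 -0.0246 -0.0012] F [0.2 0.2 0.8] w 0.5478154837213938 g 0.0 j [ 0.4   0.61  0.32  1.8  -0.25  0.78 -0.78]
px [[322.0, 95.0], [322.0, 307.0]] [[322.0, 95.0], [321.0, 307.0]]
bar mid [ 0.507  -0.4213  0.03  ] yaw -2.9849828238179166 sep 0.12044557572078506
t 37.8 p [ 0.4752 -0.4183  0.0752] q [-1.000e-03  9.997e-01 -2.410e-02 -8.000e-04] F [ 0.2  0.2 -0.8] w 0.5525040914074025 g 0.0 j [ 0.39  0.61  0.32  1.8  -0.25  0.78 -0.78]
INC mm [-0.1  1.8 60.2] deg [-0.1  0.1  0. ] yaw now -92.8
```

>>> step_arm([
  [[0.1, 0, 1.8, 20, 0, 0, 0], [0.1, 0, 1.8, 45, 0, 0, 0], [0.1, 0, 1.8, 55, 0, 0, 0], [0.1, 0, 1.8, 59, 0, 0, 0], [0.1, 0, 1.8, 59, 0, 0, 0], [-1, 0, 1.8, 59, 0, 0, 0], [-1, 0, 1.8, 59, 0, 0, 0], [-1, 0, 1.8, 59, 0, 0, 0], [-1, 0, 1.8, 59, 0, 0, 0]],
], force=90)

```text
t: 38.55
eef_pos: [0.4761, -0.4218, 0.0188]
tool_rot: [0.0, 1.0, -0.024, 0.001]
contact_force: [-1.3, 1.5, 6.8]
gripper_width: 0.324
grasp_force: 89.8
```

>>> step_arm([
  [[-1, 0, 0, -5, 0, 0, 0], [-1, 0, 0, -20, 0, 0, 0], [-1, 0, 0, -40, 0, 0, 0], [-1, 0, 0, -53, 0, 0, 0], [-1, 0, 0, -53, 0, 0, 0]],
])

```text
t: 38.97
eef_pos: [0.4768, -0.4232, 0.0734]
tool_rot: [0.002, 1.0, -0.025, 0.002]
contact_force: [-0.5, -0.5, -3.0]
gripper_width: 0.322
grasp_force: 89.3
```

```bash
python3 go.py .477 -.073 .068 6.5
```

```text
t 38.9667 p [ 0.4768 -0.4232  0.0734] q [ 0.0016  0.9997 -0.0246  0.0021] F [-0.5 -0.5 -3. ] w 0.32161355835388866 g 89.2740797996521 j [ 0.4   0.61  0.32  1.79 -0.26  0.77 -0.77]
INC mm [ -17.1 -349.8    4.3] deg [  0.3  -0.  -99.3] yaw now -92.8
```

>>> step_arm([
  [[-1, -1, -24, 0, 0, 0, -6.5], [-1, -2, -48, 0, 0, 0, -13], [-1, -3, -72, 0, 0, 0, -20], [-1, -4, -96, 0, 0, 0, -27], [-1, -6, -120, 0, 0, 0, -34], [-1, -8, -145, 0, 0, 0, -41], [-1, -9, -170, 0, 0, 0, -48], [-1, -10, -195, 0, 0, 0, -55], [-1, -11, -220, 0, 0, 0, -62], [-1, -12, -242, 0, 0, 0, -68]],
])

```text
t: 39.8
eef_pos: [0.4748, -0.1775, 0.0698]
tool_rot: [-0.0, 0.841, 0.542, -0.0]
contact_force: [0.6, -0.5, -3.3]
gripper_width: 0.323
grasp_force: 89.4
```

```bash
python3 go.py .477 -.073 .071 6.5
```

```text
t 39.8 p [ 0.4748 -0.1775  0.0698] q [-3.000e-04  8.406e-01  5.416e-01 -1.000e-04] F [ 0.6 -0.5 -3.3] w 0.3232308675546882 g 89.38330292701721 j [ 0.24  0.43 -0.01  2.08  0.    0.63 -0.2 ]
INC mm [ 96.1 -41.2  -1.1] deg [ -0.   -0.  -30.9] yaw now -24.4
```

>>> step_arm([
  [[-1, 19, -8, -1, 0, 0, -6.5], [-1, 38, -16, -1, 0, 0, -13], [-1, 57, -25, -1, 0, 0, -20], [-1, 76, -33, -1, 0, 0, -26], [-1, 96, -41, -1, 0, 0, -31], [-1, 96, -41, -1, 0, 0, -31], [-1, 96, -41, -1, 0, 0, -31]],
])

```text
t: 40.38
eef_pos: [0.4782, -0.0737, 0.071]
tool_rot: [-0.0, 0.667, 0.745, 0.0]
contact_force: [-0.8, -0.7, -2.4]
gripper_width: 0.326
grasp_force: 89.4
```

```bash
python3 inpocket.py .0128 .024; python3 go.py .4691 -.0032 .043 6.5
```

```text
t 40.3833 p [ 0.4782 -0.0737  0.071 ] q [-0.0003  0.6671  0.745   0.0002] F [-0.8 -0.7 -2.4] w 0.3258135337818442 g 89.40978169441223 j [ 0.16  0.4  -0.16  2.13  0.11  0.62  0.03]
px [[324.0, 86.0], [323.0, 371.0]] [[320.0, 83.0], [319.0, 369.0]]
bar mid [ 0.4729 -0.041   0.0822] yaw 96.22440269584351 sep 0.12003815735536291
t 40.4333 p [ 0.478 -0.075  0.071] q [-1.000e-04  6.680e-01  7.442e-01 -1.000e-04] F [-0.2 -0.4 -3.5] w 0.3198603518988401 g 89.41165208816528 j [ 0.16  0.4  -0.16  2.13  0.11  0.62  0.03]
INC mm [72.3 -1.2 28. ] deg [-0.  -0.  -0.3] yaw now 6.2
```

>>> step_arm([
  [[-1, 10, -1, 13, 0, 0, -0.3], [-1, 30, -1, 13, 0, 0, -0.3], [-1, 50, -1, 13, 0, 0, -0.3], [-1, 65, -1, 15, 0, 0, -0.3], [-1, 72, -1, 22, 0, 0, -0.3], [-1, 72, -1, 26, 0, 0, -0.3], [-1, 72, -1, 28, 0, 0, -0.3], [-1, 72, -1, 29, 0, 0, -0.3], [-1, 72, -1, 29, 0, 0, -0.3]],
])

```text
t: 41.18
eef_pos: [0.4691, -0.0043, 0.0427]
tool_rot: [-0.0, 0.666, 0.746, -0.001]
contact_force: [-4.3, 3.0, 10.2]
gripper_width: 0.326
grasp_force: 91.1
```

>>> step_arm([
  [[-1, 0, 0, 0.5, 0, 0, 0], [0.2, 0, 0, 0.5, 0, 0, 0], [0.2, 0, 0, 0.5, 0, 0, 0], [0.2, 0, 0, 0, 0, 0, 0], [0.2, -20, 0, -30, 0, 0, 0], [1, -30, 0, -65, 0, 0, 0], [1, -30, 0, -105, 0, 0, 0], [1, -30, 0, -145, 0, 0, 0], [1, -30, 0, -180, 0, 0, 0], [1, -30, 0, -180, 0, 0, 0]],
])

```text
t: 42.02
eef_pos: [0.4771, -0.0341, 0.2293]
tool_rot: [0.005, 0.667, 0.745, 0.004]
contact_force: [0.5, -0.3, -0.6]
gripper_width: 0.998
grasp_force: 0.0
```

```bash
python3 g2.py .054
python3 go.py .4563 .1175 .22 6.5
```

```text
t 42.0167 p [ 0.4771 -0.0341  0.2293] q [0.0046 0.6666 0.7454 0.004 ] F [ 0.5 -0.3 -0.6] w 0.997676738679755 g 0.0 j [ 0.11  0.16 -0.19  2.01  0.04  0.96  0.01]
[[311.  75.]
 [312. 212.]] [[311.  75.]
 [312. 213.]]
mid [0.4635 0.0289 0.054 ] yaw-90 6.644294607425422 sep 0.12015153421185798 foot along from mid mm 87.42892347357233 across 2.0960037158240885
t 42.0667 p [ 0.4756 -0.0341  0.2262] q [0.0032 0.6665 0.7455 0.0027] F [ 0.2  0.2 -1.3] w 0.998065967243626 g 0.0 j [ 0.11  0.16 -0.19  2.02  0.04  0.96  0.01]
INC mm [152.8  -2.4   6. ] deg [ 0.5  0.1 -0.1] yaw now 6.4
```

Bar 4 lies under the foot. I lower the foot in stages, stopping first just above 24 mm.

>>> step_arm([
  [[1, 0, 2.5, -30, 0, 0, 0], [1, 20, 2.5, -60, 0, 0, 0], [1, 60, 2.5, -60, 0, 0, 0], [1, 100, 2.5, -60, 0, 0, 0], [1, 140, 2.5, -60, 0, 0, 0], [1, 151, 2.5, -60, 0, 0, 0], [1, 151, 2.5, -30, 0, 0, 0], [1, 151, 2.5, 0, 0, 0, 0], [1, 151, 2.5, 0, 0, 0, 0], [1, 151, 2.5, 0, 0, 0, 0]],
])

```text
t: 42.9
eef_pos: [0.457, 0.116, 0.2207]
tool_rot: [-0.001, 0.666, 0.746, -0.002]
contact_force: [0.4, -0.9, -0.0]
gripper_width: 0.998
grasp_force: 0.0
```

>>> step_arm([
  [[-1, 0, 0, 0, 0, 0, 0], [-1, 0, 0, 0, 0, 0, 0], [-1, 0, 0, 0, 0, 0, 0], [-1, 0, 0, 0, 0, 0, 0], [-1, 0, 0, 0, 0, 0, 0]],
], force=40)

```text
t: 43.32
eef_pos: [0.4563, 0.1167, 0.2224]
tool_rot: [-0.001, 0.666, 0.746, -0.002]
contact_force: [0.2, 1.3, -1.6]
gripper_width: 0.312
grasp_force: 40.3
```

>>> step_arm([
  [[-1, 0, 0, 10, 0, 0, 0], [-1, 0, 0, 22, 0, 0, 0], [-1, 0, 0, 29, 0, 0, 0], [-1, 0, 0, 33, 0, 0, 0], [-1, 0, 0, 34, 0, 0, 0], [-1, 0, 0, 35, 0, 0, 0], [-1, 0, 0, 36, 0, 0, 0], [-1, 0, 0, 37, 0, 0, 0], [-1, 0, 0, 37, 0, 0, 0]],
])

```text
t: 44.07
eef_pos: [0.4567, 0.1168, 0.1875]
tool_rot: [-0.001, 0.666, 0.746, -0.002]
contact_force: [-15.2, -3.9, 27.3]
gripper_width: 0.309
grasp_force: 41.7
```

```bash
python3 dial2.py d7.png
```

```text
t 44.0667 p [0.4567 0.1168 0.1875] q [-5.00e-04  6.66e-01  7.46e-01 -1.60e-03] F [-15.2  -3.9  27.3] w 0.30908661326595377 g 41.689823269844055 j [-0.1   0.22 -0.32  2.05  0.09  0.89 -0.36]
centre [178.2 182.2] [275.4 275.6] world [0.4483 0.1716]
6 (np.float64(38.958777443138096), 196) 8 (np.float64(-120.38509350113594), 95) 10 (np.float64(-135.57512735161424), 53) 12 (np.float64(-135.65744583799804), 53) 14 (np.float64(-135.96583998405154), 56) 16 (np.float64(-133.36762624763398), 58) 18 (np.float64(-9.474253407805731), 202) 20 (np.float64(-9.750300142896862), 207) 22 (np.float64(-1.4808731665396218), 182) 24 (np.float64(5.85494480740281), 170) 26 (np.float64(3.6904852910620396), 1467)
```

The foot is in contact at 27 N and the pointer has turned 143.4° from zero, so bar 4 is 24 mm: rework bin. I raise the foot and take the bar.

>>> step_arm([
  [[-1, 0, 0, -10, 0, 0, 0], [-1, 0, 0, -25, 0, 0, 0], [-1, 0, 0, -34, 0, 0, 0], [-1, 0, 0, -38, 0, 0, 0], [-1, 0, 0, -39, 0, 0, 0], [-1, 0, 0, -40, 0, 0, 0], [-1, 0, 0, -40, 0, 0, 0]],
])

```text
t: 44.7
eef_pos: [0.4565, 0.1167, 0.2241]
tool_rot: [-0.001, 0.666, 0.746, -0.002]
contact_force: [-6.8, 1.2, -9.0]
gripper_width: 0.313
grasp_force: 40.8
```

```bash
python3 dial2.py d8.png
```

```text
t 44.7 p [0.4565 0.1167 0.2241] q [-0.0011  0.6658  0.7461 -0.0016] F [-6.8  1.2 -9. ] w 0.31303872478746436 g 40.8147668838501 j [-0.09  0.17 -0.33  2.01  0.07  0.97 -0.33]
centre [178.1 182. ] [276.  276.3] world [0.4483 0.1716]
6 (np.float64(-171.71688913888096), 178) 8 (np.float64(-14.007586291060955), 80) 10 (np.float64(4.155463849410861), 50) 12 (np.float64(4.35903572831345), 49) 14 (np.float64(4.3222194930053615), 45) 16 (np.float64(4.838014560800103), 62) 18 (np.float64(7.515427528778936), 153) 20 (np.float64(7.570430745123167), 152) 22 (np.float64(7.742698908401319), 148) 24 (np.float64(8.145542536914396), 137) 26 (np.float64(14.523222751200747), 960)
```

>>> step_arm([
  [[-1, 0, 0, -1, 0, 0, 0], [-1, 0, 0, -1.5, 0, 0, 0], [-1, 0, 0, -1.5, 0, 0, 0]],
])

```text
t: 45.0
eef_pos: [0.4564, 0.1167, 0.2244]
tool_rot: [-0.001, 0.666, 0.746, -0.002]
contact_force: [-2.1, 2.8, -24.8]
gripper_width: 0.313
grasp_force: 41.0
```

>>> step_arm([
  [[1, 0, 0, 0, 0, 0, 0], [1, 0, 0, 0, 0, 0, 0], [1, 0, 0, 0, 0, 0, 0], [1, 0, 0, 0, 0, 0, 0], [1, 0, 0, -30, 0, 0, 0], [1, 0, 0, -60, 0, 0, 0], [1, -40, 1, -60, 0, 0, 0], [1, -80, 1, -60, 0, 0, 0], [1, -120, 1, -60, 0, 0, 0], [1, -150, 1, -60, 0, 0, 0]],
])

```text
t: 45.83
eef_pos: [0.4773, -0.0355, 0.2885]
tool_rot: [0.002, 0.667, 0.745, 0.001]
contact_force: [1.4, 0.2, -0.3]
gripper_width: 1.002
grasp_force: 0.0
```

>>> step_arm([
  [[0.2, 0, -6, 40, 0, 0, 0], [0.2, 0, -6, 80, 0, 0, 0], [0.2, 0, -6, 120, 0, 0, 0], [0.2, 5, -6, 160, 0, 0, 0], [0.2, 30, -6, 190, 0, 0, 0], [0.2, 30, -6, 220, 0, 0, 0], [0.2, 30, -6, 220, 0, 0, 0], [0.2, 30, -6, 220, 0, 0, 0]],
])

```text
t: 46.5
eef_pos: [0.4671, -0.003, 0.0668]
tool_rot: [-0.0, 0.666, 0.746, -0.001]
contact_force: [0.9, 0.6, 0.4]
gripper_width: 0.604
grasp_force: 0.0
```

```bash
python3 g2.py .054; python3 go.py .4672 -.0027 .042 6.6
```

```text
t 46.5 p [ 0.4671 -0.003   0.0668] q [-0.0004  0.6658  0.7461 -0.0005] F [0.9 0.6 0.4] w 0.6039013668517594 g 0.0 j [ 0.03  0.39 -0.18  2.16  0.13  0.6  -0.13]
[[323.  92.]
 [323. 340.]] [[323.  94.]
 [323. 342.]]
mid [0.4636 0.0287 0.054 ] yaw-90 6.542195955978386 sep 0.12058300906193177 foot along from mid mm 87.69865792049548 across 1.8686194106232803
t 46.55 p [ 0.4683 -0.0032  0.0681] q [7.000e-04 6.661e-01 7.459e-01 5.000e-04] F [ 0.4 -0.3  1.7] w 0.60154039975166 g 0.0 j [ 0.03  0.39 -0.18  2.16  0.13  0.6  -0.13]
INC mm [ 0.6 -1.1 26.1] deg [ 0.1  0.  -0.1] yaw now 6.5
```

>>> step_arm([
  [[0.2, 0, -0.5, 13, 0, 0, 0], [0.2, 0, -0.5, 25, 0, 0, 0], [0.2, 0, -0.5, 25, 0, 0, 0], [-1, 0, -0.5, 25, 0, 0, 0], [-1, 0, -0.5, 25, 0, 0, 0], [-1, 0, -0.5, 25, 0, 0, 0], [-1, 0, -0.5, 25, 0, 0, 0]],
], force=90)

```text
t: 47.13
eef_pos: [0.4683, -0.0032, 0.0442]
tool_rot: [0.002, 0.666, 0.746, 0.001]
contact_force: [-1.8, -0.5, 11.4]
gripper_width: 0.322
grasp_force: 88.9
```

>>> step_arm([
  [[-1, 0, 0, -8, 0, 0, 0], [-1, -20, 0, -14, 0, 0, 0], [-1, -45, 0, -14, 0, 0, 0], [-1, -70, 0, -20, 0, 0, 0], [-1, -75, 0, -40, 0, 0, 0], [-1, -75, 0, -55, 0, 0, 0], [-1, -75, 0, -55, 0, 0, 0]],
])

```text
t: 47.72
eef_pos: [0.477, -0.0785, 0.1002]
tool_rot: [0.002, 0.667, 0.745, 0.002]
contact_force: [0.6, 0.3, -2.5]
gripper_width: 0.32
grasp_force: 89.8
```

```bash
python3 - <<'E'
from h import *
import pickle
np.set_printoptions(suppress=True,precision=4)
c,s,b=pickle.load(open('v10.pkl','rb'))
def hull(c,near):
    h=cv2.cvtColor(c['image'],cv2.COLOR_RGB2HSV); m=((h[...,0]>100)&(h[...,0]<125)&(h[...,1]>130)&(h[...,2]>35)).astype(np.uint8)
    n,l,st_,cc=cv2.connectedComponentsWithStats(m); k=[i for i in range(1,n) if st_[i,4]>500]
    i=min(k,key=lambda i:np.hypot(*(cc[i]-near))); hu=cv2.convexHull(cv2.findContours((l==i).astype(np.uint8),0,1)[0][0])
    return cv2.approxPolyDP(hu,3,True).reshape(-1,2)
for n,cc,near in(('w',c,(535,160)),('scene',s,(278,315)),('side',b,(272,267))):
    a=hull(cc,near); print(n); [print(p,onz(cc,[p],.045)[0][:2],onz(cc,[p],0)[0][:2]) for p in a]
E
python3 go.py .6815 .008 .10 6
```

```text
w
[630  40] [0.7269 0.1608] [0.764  0.1774]
[606 161] [0.7371 0.0542] [0.7757 0.0559]
[575 285] [ 0.7484 -0.0742] [ 0.7885 -0.0905]
[459 284] [ 0.6223 -0.0864] [ 0.6447 -0.1044]
[444 268] [ 0.6027 -0.0709] [ 0.6223 -0.0867]
[474  40] [0.5845 0.1367] [0.6017 0.15  ]
[496  27] [0.6014 0.1497] [0.6209 0.1648]
scene
[258 260] [ 0.6288 -0.0846] [ 0.6144 -0.1134]
[336 322] [0.6035 0.1502] [0.5877 0.1339]
[336 331] [0.6173 0.1651] [0.6023 0.1496]
[294 374] [0.7387 0.1765] [0.7301 0.1616]
[220 305] [ 0.7595 -0.046 ] [ 0.752  -0.0728]
[216 295] [ 0.7521 -0.0724] [ 0.7442 -0.1006]
side
[309 243] [ 0.6226 -0.0858] [ 0.6576 -0.1473]
[308 257] [ 0.59 -0.02] [ 0.6232 -0.0779]
[274 301] [0.5719 0.1912] [0.604  0.1448]
[233 290] [0.6912 0.2006] [0.7298 0.1547]
[231 278] [0.7268 0.1598] [0.7674 0.1116]
[271 235] [ 0.7472 -0.0746] [ 0.7889 -0.1355]
t 47.7167 p [ 0.477  -0.0785  0.1002] q [0.0024 0.6667 0.7453 0.0017] F [ 0.6  0.3 -2.5] w 0.31988559546098916 g 89.77947235107422 j [ 0.19  0.35 -0.19  2.11  0.1   0.68  0.05]
INC mm [ 63.2 212.8   1.3] deg [0.3 0.1 0.4] yaw now 6.4
```

The bin rim corners give centre (0.675, 0.0375) and yaw 5.2°, with sides of 127 x 236 mm, as described. I carry the bar in.

>>> step_arm([
  [[-1, 0, 30, 0, 0, 0, 0], [-1, 0, 65, 0, 0, 0, 0], [-1, 5, 100, 0, 0, 0, 1.2], [-1, 20, 135, 0, 0, 0, 1.2], [-1, 40, 168, 0, 0, 0, 1.2], [-1, 55, 195, 0, 0, 0, 1.2], [-1, 61, 209, 0, 0, 0, 1.2], [-1, 61, 209, 0, 0, 0, 1.2], [-1, 61, 209, 0, 0, 0, 1.2]],
])

```text
t: 48.47
eef_pos: [0.6753, 0.0083, 0.0959]
tool_rot: [-0.001, 0.673, 0.74, -0.0]
contact_force: [-0.1, 0.6, -5.2]
gripper_width: 0.321
grasp_force: 89.9
```

```bash
python3 inpocket.py .0142 .024; python3 go.py .678 .0056 .0195 5.2
```

```text
t 48.4667 p [0.6753 0.0083 0.0959] q [-0.0006  0.6729  0.7398 -0.0004] F [-0.1  0.6 -5.2] w 0.3213629265280364 g 89.85299706459045 j [ 0.01  0.62 -0.16  1.65  0.12  0.88 -0.11]
px [[324.0, 87.0], [323.0, 369.0]] [[320.0, 86.0], [319.0, 369.0]]
bar mid [0.6706 0.0401 0.1057] yaw 95.18696808492341 sep 0.12029888312955976
t 48.5167 p [0.6745 0.0068 0.096 ] q [-6.000e-04  6.734e-01  7.393e-01 -9.000e-04] F [ 0.  -0.6 -2.9] w 0.3187078847612192 g 89.85301852226257 j [ 0.01  0.62 -0.16  1.65  0.12  0.88 -0.11]
INC mm [-1.5  3.5 76.4] deg [-0.1  0.   0.1] yaw now 5.3
```

View pics/hold.png

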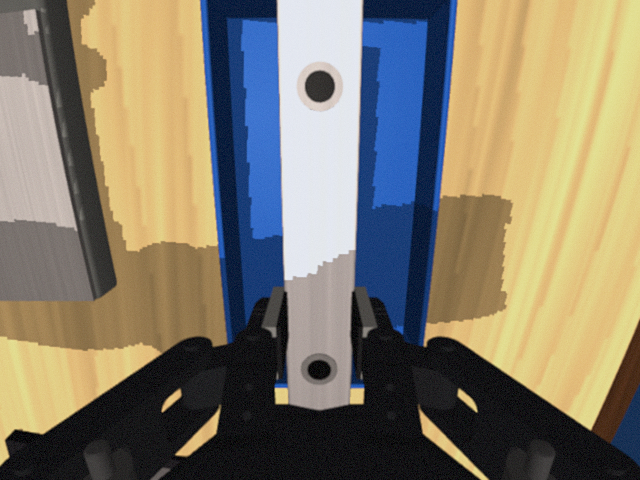

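The bar hangs centred in the bin opening (bar x 280–360, bin walls x 215–440), so I lower it.

>>> step_arm([
  [[-1, -2, 3, 15, 0, 0, 0], [-1, -2, 3, 32, 0, 0, 0], [-1, -2, 3, 48, 0, 0, 0], [-1, -2, 3, 60, 0, 0, 0], [-1, -2, 3, 64, 0, 0, 0], [-1, -2, 3, 64, 0, 0, 0]],
])

```text
t: 49.02
eef_pos: [0.6773, 0.0044, 0.031]
tool_rot: [-0.001, 0.674, 0.739, -0.001]
contact_force: [-0.1, 1.2, -3.7]
gripper_width: 0.319
grasp_force: 89.8
```

>>> step_arm([
  [[-1, 0, 0, 4, 0, 0, 0], [-1, 0, 0, 8, 0, 0, 0], [-1, 0, 0, 11, 0, 0, 0], [-1, 0, 0, 12, 0, 0, 0], [-1, 0, 0, 12, 0, 0, 0]],
])

```text
t: 49.43
eef_pos: [0.6788, 0.0052, 0.0208]
tool_rot: [-0.0, 0.674, 0.739, -0.0]
contact_force: [-0.4, -0.3, -2.3]
gripper_width: 0.312
grasp_force: 89.8
```

>>> step_arm([
  [[-1, 0, 0, 1.5, 0, 0, 0], [-1, 0, 0, 3, 0, 0, 0], [-0.1, 0, 0, 3, 0, 0, 0], [0.1, 0, 0, 3, 0, 0, 0], [0.1, 0, 0, 0, 0, 0, 0], [0.1, 0, 0, -30, 0, 0, 0], [0.1, 0, 0, -70, 0, 0, 0], [0.1, 0, 0, -110, 0, 0, 0], [1, 0, 0, -150, 0, 0, 0], [1, 0, 0, -190, 0, 0, 0]],
])

```text
t: 50.27
eef_pos: [0.6787, 0.0052, 0.2135]
tool_rot: [0.0, 0.674, 0.739, 0.0]
contact_force: [1.1, -0.3, 0.2]
gripper_width: 0.815
grasp_force: 0.0
```

>>> step_arm([
  [[1, -40, 0, 0, 0, 0, 0], [1, -80, 0, 0, 0, 0, 0], [1, -110, 0, -20, 0, 0, 0], [1, -110, 0, -60, 0, 0, 0], [1, -110, 0, -60, 0, 0, 0], [1, -110, 0, -60, 0, 0, 0]],
])

```text
t: 50.77
eef_pos: [0.6905, -0.1054, 0.2745]
tool_rot: [0.002, 0.674, 0.738, 0.002]
contact_force: [-0.3, 0.3, -0.1]
gripper_width: 0.996
grasp_force: 0.0
```

Run:
```python
from h import *
st(); a=cam('scene','fs.png')['image']; b=cam('side','fd.png')['image']; w=cam('wrist','fw.png')['image']
t=np.hstack([cv2.resize(a[130:400,160:500],(400,300)),cv2.resize(b[180:360,220:460],(400,300))])
cv2.imwrite('pics/final.png',np.vstack([t,np.hstack([cv2.resize(w,(400,300)),np.zeros((300,400,3),np.uint8)])])[:,:,::-1])
```

```text
t 50.7667 p [ 0.6905 -0.1054  0.2745] q [0.0024 0.6743 0.7384 0.0019] F [-0.3  0.3 -0.1] w 0.9956733558882459 g 0.0 j [ 0.16  0.49 -0.15  1.44  0.07  1.21  0.1 ]
```

View pics/final.png

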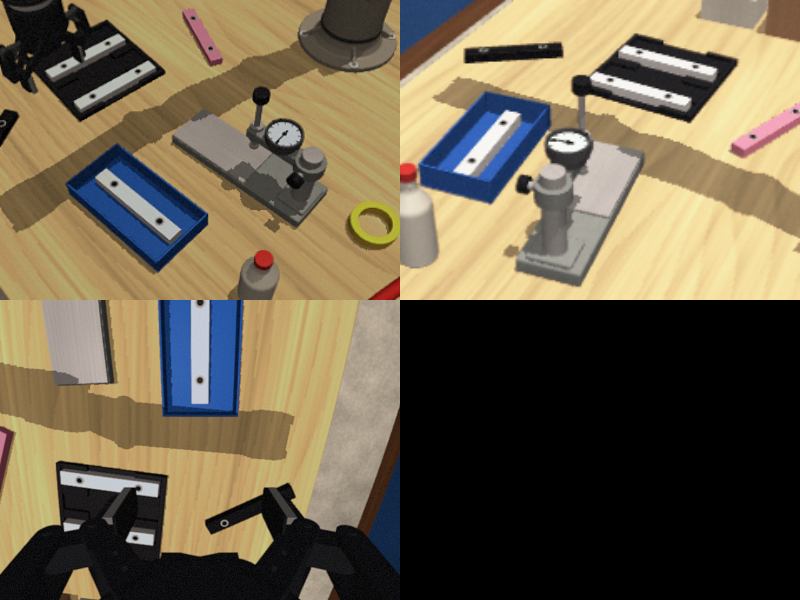

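The final view shows bar 4 flat in the bin, bars in pockets 1 and 3, a clear plate and the cap high. I check the numbers before handing in.

Run:
```python
from h import *
from bars import holes
np.set_printoptions(suppress=True,precision=4)
w=cam('wrist');a=cam('scene');b=cam('side')
yaw=np.radians(-2.65);u=np.array([np.cos(yaw),np.sin(yaw),0])*.06
for n,m in((1,[.5132,-.2417,.026]),(3,[.5089,-.3598,.026])):
    for c,nm in((b,'side'),(w,'wrist')):
        G=proj(c,[m+u,m-u]); H=holes(c,G,4 if nm=='side' else 7); P=onz(c,H,.026);d=P[0]-P[1]; print(n,nm,'off px',np.round(H-G,1).tolist(),P.mean(0),np.degrees(np.arctan2(d[1],d[0])),np.linalg.norm(d))
def black(c,x,y,r):
    m=(c['image'].max(2)<50).astype(np.uint8);k=np.zeros_like(m);cv2.circle(k,(int(x),int(y)),r,1,-1);m&=k
    n,l,s,cc=cv2.connectedComponentsWithStats(m);i=1+np.argmax(s[1:,4]);return cc[i]
X=[[.4555,.116,.24]]
pa,pb=proj(a,X)[0],proj(b,X)[0]; qa,qb=black(a,*pa,12),black(b,*pb,9); print(pa,qa,pb,qb,'cap',tri(a,[qa],b,[qb]))
```

```text
1 side off px [[0.3, -2.4], [0.2, -2.2]] [ 0.5179 -0.2548  0.026 ] -3.224312798951315 0.12107094977271249
1 wrist off px [[-1.7, -1.1], [1.5, -3.4]] [ 0.5133 -0.2386  0.026 ] -4.591817769033156 0.11570166009758713
3 side off px [[0.4, -2.4], [0.7, -2.0]] [ 0.5128 -0.3745  0.026 ] -3.830736418752429 0.1231325750127171
3 wrist off px [[-0.0, -0.3], [0.2, 0.1]] [ 0.509  -0.3596  0.026 ] -2.3656957347866605 0.11965383271588906
[381.7224 214.951 ] [381.6517 215.9701] [328.3472 231.1354] [329.3411 231.1318] cap [[0.4547 0.115  0.2382 0.0035]]
```

```bash
python3 -c "
from station import bot
print(bot.hand_in())"
```

```text
the job is handed in; nothing more can be done
None
```

I zeroed the gauge to within about 1° of the pointer, returned bars 1 and 3 (20 mm) to their pockets, put bar 4 (24 mm) in the rework bin, left the foot at the top of its travel (pocket 2 was empty) and handed the job in at about 51 s; no score came back.

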